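Make up the second-hand toolbox lot

TASK

Make up the tool lot for the shop shelf: swing the toolbox's blue divider up, lay every small tool on the table (tape measure, padlock, stone box, valve, whichever are there) in the lower tier, then fold the divider fully down over them and lay the green spirit level on top of it inside the box. Stand every screwdriver from the wooden rack in the cups of the caddy, shaft down and handle up, at any point in the job. Leave the other goods on the shelf where they are.

Things in the scene. Friction and masses are not known exactly. Their poses are not given: they have to be found in the camera images.
- toolbox: open grey metal toolbox, fixed, 240 (x) x 180 (y) x 75 mm (z), walls and floor 5 mm. Origin at the centre of its underside, z up. A blue divider plate hinged along the inside of its +y wall splits it into a lower tier (z = 5 to 42 with the divider down) and an upper tier on top of the divider (divider's upper face at z = 47).
- divider (a joint): angle of the blue divider: 0 = down and level in the box, grows as its free edge (the -y side of the box) is lifted, up to 1.8 = past upright, leaning out over the +y wall. The hinge is stiff by friction (0.2 N m): it stays at any angle it is left at; about 1 to 3 N at the tab moves it. It may start slightly ajar. The plate is 226 x 164 x 5 mm, 150 g.
- tab (a point): grip point on the divider's orange pull tab. The tab is 24 mm wide along the toolbox x axis, 12 mm thick, and stands 34 mm up from the plate, 148 mm from the hinge line; this point is 23 mm above the plate's upper face, 11 mm below the tab's top. Axes: x along the hinge, z normal to the plate. Gripped across its 24 mm, the tab can turn between the finger pads.
- hinge (a point): middle of the divider's hinge axis (which runs along the toolbox x axis), 83 mm to +y of the toolbox centre and 42 mm above its underside.
- tape: yellow tape measure lying flat, 52 (x) x 46 (y) x 28 mm (z), about 180 g. Origin at the centre of its underside. Small tool, may be absent.
- padlock: brass padlock lying flat, body 36 (x) x 38 (y) x 24 mm (z) with a steel shackle reaching to x = +38 mm, about 200 g. Origin under the centre of the brass body. Small tool, may be absent.
- stonebox: dark wooden sharpening-stone box, 60 (x) x 34 (y) x 26 mm (z), about 150 g. Origin at the centre of its underside. Small tool, may be absent.
- valve: steel ball valve with a flat red handle on top, 50 (x) x 26 (y) x 26 mm (z), the handle 3 mm higher and overhanging to x = +36 mm, about 200 g. Origin at the centre of its underside. Small tool, may be absent.
- level: green spirit level standing on its long narrow base, 160 (x) x 24 (y) x 40 mm (z), about 220 g, with black ends and amber vials. Origin at the centre of its underside.
- level_center (a point): centre of the spirit level's body, 20 mm above its base.
- rack: wooden leaning rack fixed to the table, 150 (x) x 200 (y) mm. Origin at the centre of its underside. Places at y = -70, 0, +70 mm: a screwdriver's tip stands at x = +50, z = 8 mm against a lip on the +x side; it leans to -x on a crossbar between guides 38 mm wide over all, which end about 130 mm from the tip; the last 45 mm of the handle is free all round.
- caddy: dark steel base (70 x 190 x 5 mm) with three square aluminium cups in a row, fixed to the table. Origin at the centre of its underside, z up. Cups centred at x = 0, y = -65, 0 and +65 mm; each is 32 mm square inside, its floor at z = 7.5 mm and its rim at z = 90 mm.
- bottle: green glass bottle, 56 mm diameter, 190 mm tall; bystander. Origin at the centre of its underside.
- can: red drink can, 66 mm diameter, 120 mm tall; bystander. Origin at the centre of its underside.
- figurine: white china figurine, 52 mm diameter, 84 mm tall; bystander. Origin at the centre of its underside.
- mug: orange mug, 76 mm diameter, 90 mm tall; bystander. Origin at the centre of its underside.
- toycar: green toy car, 75 x 34 x 30 mm; bystander. Origin at the centre of its underside.
- driver_red: screwdriver, 180 mm long: red round handle (24 mm diameter, 85 mm long), steel shaft (8 mm diameter, 95 mm long), 90 g. Origin at the tip of the shaft; z runs from the tip to the handle's end (handle at z = 95 to 180). At the start it leans in the rack, 30 degrees from vertical, handle up and towards the robot. May be absent.
- driver_yellow: screwdriver, 180 mm long: yellow round handle (24 mm diameter, 85 mm long), steel shaft (8 mm diameter, 95 mm long), 90 g. Origin at the tip of the shaft; z runs from the tip to the handle's end (handle at z = 95 to 180). At the start it leans in the rack, 30 degrees from vertical, handle up and towards the robot. May be absent.
- driver_blue: screwdriver, 180 mm long: blue round handle (24 mm diameter, 85 mm long), steel shaft (8 mm diameter, 95 mm long), 90 g. Origin at the tip of the shaft; z runs from the tip to the handle's end (handle at z = 95 to 180). At the start it leans in the rack, 30 degrees from vertical, handle up and towards the robot. May be absent.
Not all that is in view belongs to the job. What is shaped like the stonebox but purple is not meant. Leave any purple look-alike of the valve alone.

How it is judged:
On the way, in this order (a step that is already met when the one before it is completed fails the run):
1. the divider is swung up (joint above 1.2 rad) (value of joint divider above 1.2 rad), for 0.2 s.
2. every small tool lies in the lower tier with the divider still up (joint above 0.7 rad) (x of tape in the frame of toolbox between -0.115 and 0.115 m and y of tape in the frame of toolbox between -0.085 and 0.085 m and z of tape in the frame of toolbox between -0.005 and 0.038 m and x of padlock in the frame of toolbox between -0.115 and 0.115 m and y of padlock in the frame of toolbox between -0.085 and 0.085 m and z of padlock in the frame of toolbox between -0.005 and 0.038 m and x of stonebox in the frame of toolbox between -0.115 and 0.115 m and y of stonebox in the frame of toolbox between -0.085 and 0.085 m and z of stonebox in the frame of toolbox between -0.005 and 0.038 m and x of valve in the frame of toolbox between -0.115 and 0.115 m and y of valve in the frame of toolbox between -0.085 and 0.085 m and z of valve in the frame of toolbox between -0.005 and 0.038 m and value of joint divider above 0.7 rad), for 0.2 s.
3. the divider is down over the small tools (joint below 0.06 rad) (x of tape in the frame of toolbox between -0.115 and 0.115 m and y of tape in the frame of toolbox between -0.085 and 0.085 m and z of tape in the frame of toolbox between -0.005 and 0.038 m and x of padlock in the frame of toolbox between -0.115 and 0.115 m and y of padlock in the frame of toolbox between -0.085 and 0.085 m and z of padlock in the frame of toolbox between -0.005 and 0.038 m and x of stonebox in the frame of toolbox between -0.115 and 0.115 m and y of stonebox in the frame of toolbox between -0.085 and 0.085 m and z of stonebox in the frame of toolbox between -0.005 and 0.038 m and x of valve in the frame of toolbox between -0.115 and 0.115 m and y of valve in the frame of toolbox between -0.085 and 0.085 m and z of valve in the frame of toolbox between -0.005 and 0.038 m and value of joint divider below 0.06 rad), for 0.2 s.
At the end, for the whole second after the job is handed in: Small tools in the box under the divider; divider within 0.06 rad of level; level lying on it, its centre 52-74 mm above the box underside and within 90 x 85 mm of the box centre; each screwdriver handle up, tip in a cup (under 25 mm above caddy underside), within 0.45 rad of vertical; all still (all of step 3 and x of level_center in the frame of toolbox between -0.09 and 0.09 m and y of level_center in the frame of toolbox between -0.085 and 0.085 m and z of level_center in the frame of toolbox between 0.052 and 0.074 m and x of driver_red in the frame of caddy between -0.02 and 0.02 m and y of driver_red in the frame of caddy between -0.085 and 0.085 m and z of driver_red in the frame of caddy between -0.005 and 0.025 m and angle between each of driver_red, driver_yellow, driver_blue's own z axis and vertical below 0.45 rad and x of driver_yellow in the frame of caddy between -0.02 and 0.02 m and y of driver_yellow in the frame of caddy between -0.085 and 0.085 m and z of driver_yellow in the frame of caddy between -0.005 and 0.025 m and x of driver_blue in the frame of caddy between -0.02 and 0.02 m and y of driver_blue in the frame of caddy between -0.085 and 0.085 m and z of driver_blue in the frame of caddy between -0.005 and 0.025 m and linear speed of each of tape, padlock, stonebox, valve, driver_red, driver_yellow, driver_blue, level below 0.03 m/s); the robot touches nothing.
It fails at once if one of the other goods (bottle, can, figurine, mug, toy car) is moved more than 40 mm or tipped over (distance of any of bottle, can, figurine, mug, toycar from where it was at the start of the episode above 0.04 m or angle between any of bottle, can, figurine, mug, toycar's own z axis and vertical above 0.7 rad).
Of tape, padlock, stonebox, valve only 2 to 3 are there at a start; the rules pass over those that are not, and their reading is None.
Of driver_red, driver_yellow, driver_blue only 1 to 3 are there at a start; the rules pass over those that are not, and their reading is None.
At some moment in a run one of tape, padlock, stonebox, valve may be knocked a few centimetres aside while the robot is not near it.
It also fails if it takes over 210 s, if anything falls off the work surface, if the arm or the gripper's body presses on something with over 40 N, if the wrist force passes 120 N, or if a joint passes its speed limit or range.

ROBOT

A 6-joint arm with a two-finger parallel gripper is mounted at the origin on the work surface. World frame = base frame: x ahead of the robot, y to its left, z up, the work surface at z = 0. Lengths are in m, angles in rad, forces in N, time in s.
With the tool pointing down it reaches from about 0.425 to 0.95 m from the base axis. Payload 3.5 kg.
Tool frame: the origin (TCP) lies at the very end of the fingers, on their centre line; the grasp point (between the pads) lies 19 mm behind it; z points along the fingers, y is the direction in which the jaws open and shut (so a half turn about z gives the same grasp; the last joint's range is limited). The gripper opens to 85 mm and grips with 20 to 120 N. Pads are 22 mm wide; open, the fingers measure 114 mm over their backs; the gripper's body (76 mm by 85 mm) begins 54 mm behind the grasp point. The pads swing forward as they close: fully open they stand 13 mm farther back than shut.
Start: joints at [1.023, 0.286, 1.577, -0, 1.279, -0.15], TCP at [0.261, 0.622, 0.231] pointing down, gripper open.
Joint ranges: [-2.77, 2.77], [-0.9, 2.22], [0.21, 2.48], [-1.53, 4.67], [0.24, 2.81], [-2.84, 2.84]. Speed limits (rad/s): [2.79, 2.79, 3.14, 3.14, 3.14, 3.14].

INTERFACE

Orientations are given as a unit quaternion [w, x, y, z].
In Python, from workcell import robot, eyes, models gives the robot as it stands.
- The arm moves only by the tool play_rows, never from a script. Its argument "motion" is a list of rows, each a list of 4 numbers: the shift along the tool's x, y, z in cm, then the turn about the tool's z in degrees. A call has 1 to 8 rows; each row shifts and turns the commanded pose from where the row before left it, along the tool's axes as they then stand; what a row does not reach is not made up. A row lasts 1/12 s, in which the tool goes at most 41.7 mm and 7.16 degrees, less where a joint would pass 70% of its speed; a pose out of reach is approached as far as the arm can. A call is refused whole if a number of a shift passes 4.17 or a number of a turn 7.16, either way. A call with a gripper value outside its range is refused whole. "claw" is the finger opening in cm, from 0 to 8.54, set as the call begins (left out, the last holds). The fingers move at their own pace and stop on an object; "newtons" is the grip in N (left out, the last holds). Time passes only in rows, so rows that do not move let the fingers close. It gives the time, the measured TCP pose, the force and the opening at its end, in the units of the state.
- robot.observe(): the state, without advancing time (a new reading comes with each control period).
- eyes.get_image(name): name is "side" or "top" or "wrist"; returns the picture (480x640x3 uint8, red, green, blue); there is no depth.
- eyes.calibration(name): a dict with "fx", "fy", "cx", "cy" (pixels), "R" (3x3) and "t" (3): a world point X has camera coordinates R X + t. Camera axes: x right, y down, z forward; pixel columns grow to the right and rows downward; lengths in m; the calibration is good to about 2 mm. The wrist camera is an equidistant fisheye: a pixel r from the principal point sees the ray r / f radians off the axis. A picture is of the moment at which its call begins: read the wrist's pose just before it. calibration takes no time and is no camera call; for the wrist camera it gives the pose at the moment of the call.
- robot.close_job(): hands the job in, once; it reports no verdict.
Trained networks look in the newest picture that a camera, given by its name, has taken for a name from the list of things; names that differ only in an ending like _2 or _b are one class to them, and where a whole thing is asked for, a point or a joint stands for the part that bears it (a point fixed in the world has none). Each returns a list of dicts, best first, with "confidence" (0 to 1); they miss things now and then, are a little off and sometimes report something else, mostly with a low value. They report only what shows in the picture. A call takes as long as a camera call. They do not tell look-alikes from the thing itself.
- models.recognise(query, camera): "rect" ([left, top, width, height] in pixels, round what is visible of it).
- models.mark_of(query, camera): "at" ([column, row] in pixels: a listed point, or the origin of a listed thing).
The state is a dict: "clock": time; "joints": joint angles; "joint_velocities": joint speeds; "tau": joint torques, N m; "eef_pos": TCP position; "orientation": TCP orientation; "ft_force": force on the tool from outside, world axes, zero at the start; "wrist_torque": the same for the moment, N m; "gripper_width": finger opening in m.
Only numpy, scipy, OpenCV 4.12 (cv2) and the standard library are available. Lean on these libraries where they do the work, as an engineer would, in place of code of your own. Each camera call takes 0.05 s, during which the arm holds its last target.

## Working session

There is one attempt and no reset: what is moved stays moved. The work goes in short steps, Python scripts to look and compute and a tool call to move; the robot and the scene stay as the last step left them, time stands still between calls to the robot, and variables do not carry over. Pictures are saved under pics/ and viewed, and the job is handed in when it is done.

Besides the shell and the picture viewer there is one more tool, called as name(argument=value, ...) on one line, values as JSON. play_rows: Moves the arm, as the interface text tells. Its arguments: {"type":"object","properties":{"motion":{"type":"array","items":{"type":"array","items":{"type":"number"}}},"claw":{"type":"number"},"newtons":{"type":"number"}},"required":["motion"]}

```bash
mkdir -p pics; ls; python3 - <<'E'
from workcell import robot, eyes, models
import cv2
s=robot.observe();print({k:(s[k]) for k in s})
for n in ["side","top","wrist"]:
    c=eyes.calibration(n);print(n,c)
    im=eyes.get_image(n);cv2.imwrite(f"pics/{n}0.png",im[:,:,::-1])
E
```

```text
pics
{'clock': 0.0, 'joints': array([ 1.02299882e+00,  2.87183608e-01,  1.57818129e+00,  1.47299632e-05,
        1.27859814e+00, -1.49994864e-01]), 'joint_velocities': array([ 0.00070535,  0.00187277, -0.00147718,  0.00014888, -0.00059874,
        0.00074987]), 'tau': array([ 8.76889976e-05, -4.05957699e+01, -2.92638570e+01, -8.91631430e-05,
        5.60696237e-03, -9.05798103e-07]), 'eef_pos': array([0.26111029, 0.62173838, 0.22993289]), 'orientation': array([-4.11797546e-04,  1.97594380e-01,  9.80283151e-01, -1.11137876e-03]), 'ft_force': array([-0.23452473, -1.10630837, -0.11521389]), 'wrist_torque': array([0.04200977, 0.06139873, 0.00091772]), 'gripper_width': 0.0852334134274102}
side {'fx': 497.1614718317248, 'fy': 497.1614718317248, 'cx': 324.6096348497785, 'cy': 235.40482960180316, 'R': array([[ 0.91927376, -0.39347013, -0.01081735],
       [-0.21968193, -0.49005704, -0.84355435],
       [ 0.32661232,  0.77783376, -0.53693486]]), 't': array([-0.49604774,  0.17165348,  1.0300676 ])}
top {'fx': 616.6112618190491, 'fy': 616.6112618190491, 'cx': 322.0615467329253, 'cy': 238.379986981946, 'R': array([[-0.01286442, -0.99991317,  0.00285635],
       [-0.98719325,  0.01224641, -0.15905818],
       [ 0.15900939, -0.00486596, -0.98726508]]), 't': array([0.01046483, 0.53558447, 1.6509793 ])}
wrist {'fx': 371.64829954431775, 'fy': 371.64829954431775, 'cx': 311.6526290669501, 'cy': 240.0365895391925, 'R': array([[ 0.38760963,  0.92182091, -0.00223281],
       [ 0.87340217, -0.36647354,  0.32072699],
       [ 0.29483458, -0.12626701, -0.94716905]]), 't': array([-0.67404694, -0.04148261,  0.38121615])}
```

View pics/side0.png

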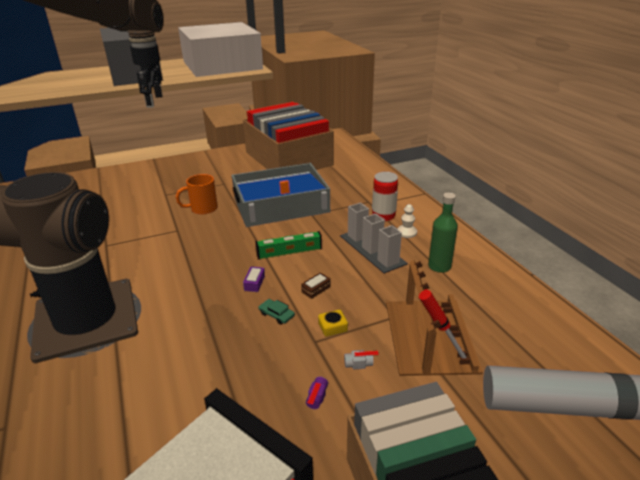

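View pics/top0.png

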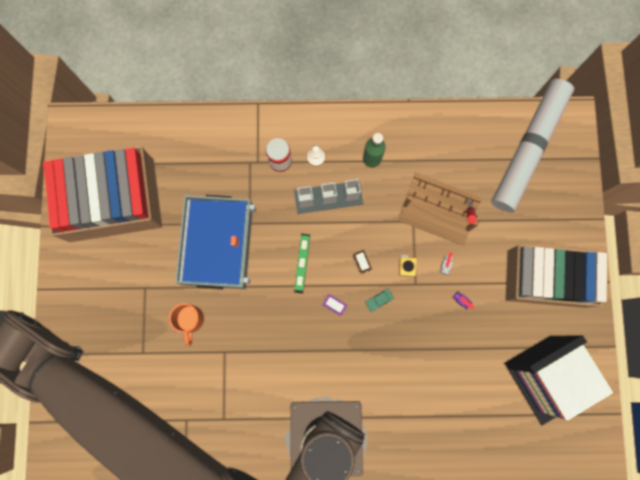

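View pics/wrist0.png

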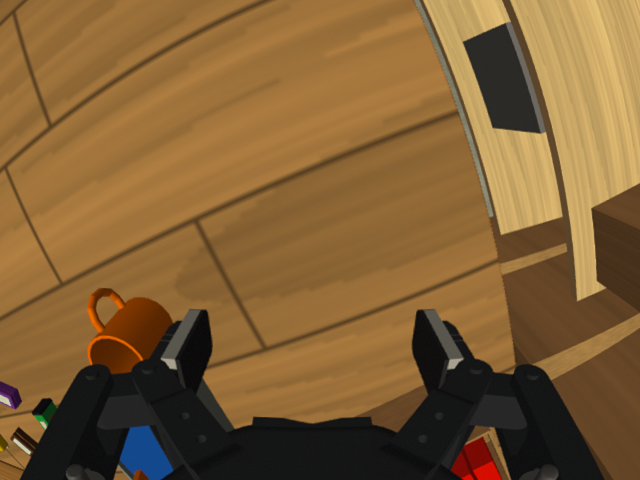

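```bash
cat > h.py <<'E'
import numpy as np, cv2
from workcell import robot, eyes, models
from scipy.spatial.transform import Rotation as Ro
def ray(cam,px,c=None):
    c=c or eyes.calibration(cam)
    x=(px[0]-c['cx'])/c['fx'];y=(px[1]-c['cy'])/c['fy']
    if cam=='wrist':
        r=np.hypot(x,y);d=np.array([x/r*np.sin(r),y/r*np.sin(r),np.cos(r)]) if r>1e-9 else np.array([0,0,1.])
    else: d=np.array([x,y,1.])
    R=np.array(c['R']);t=np.array(c['t'])
    d=R.T@d;return -R.T@t,d/np.linalg.norm(d)
def onz(cam,px,z,c=None):
    o,d=ray(cam,px,c);return o+d*(z-o[2])/d[2]
def tri(pairs):
    A=np.zeros((3,3));b=np.zeros(3)
    for o,d in pairs:
        M=np.eye(3)-np.outer(d,d);A+=M;b+=M@o
    X=np.linalg.solve(A,b);return X,[float(np.linalg.norm((np.eye(3)-np.outer(d,d))@(X-o))) for o,d in pairs]
def proj(cam,X,c=None):
    c=c or eyes.calibration(cam);p=np.array(c['R'])@np.asarray(X,float)+np.array(c['t'])
    if cam=='wrist':
        th=np.arctan2(np.hypot(p[0],p[1]),p[2]);n=np.hypot(p[0],p[1]);u,v=p[0]/n*th,p[1]/n*th
    else: u,v=p[0]/p[2],p[1]/p[2]
    return np.array([c['cx']+c['fx']*u,c['cy']+c['fy']*v])
def pose():
    s=robot.observe();q=s['orientation'];R=Ro.from_quat([q[1],q[2],q[3],q[0]]).as_matrix()
    return s,R
def yaw(R): # heading of tool y (jaw) in deg
    return float(np.degrees(np.arctan2(R[1,1],R[0,1])))
def go(X,jaw=None):
    """print shift in tool axes cm to reach X after turning"""
    s,R=pose();p=s['eef_pos'];d=np.asarray(X)-p
    print('clock',round(s['clock'],2),'at',p.round(4),'jaw',round(yaw(R),2),'toolz',R[:,2].round(3),'w',round(float(s['gripper_width'])*100,2),'F',s['ft_force'].round(1))
    t=0
    print(' shift now-axes cm',(R.T@d*100).round(2))
    if jaw is not None:
        t=(yaw(R)-jaw+90)%180-90
        print(' turn about tool z',round(t,2), 'j6',s['joints'][5].round(2))
        a=np.radians(t);Rn=R@np.array([[np.cos(a),-np.sin(a),0],[np.sin(a),np.cos(a),0],[0,0,1]])
        print(' shift after-turn axes',(Rn.T@d*100).round(2))
def snap(cam,name,crop=None,scale=1):
    c=eyes.calibration(cam);im=eyes.get_image(cam)[:,:,::-1].copy()
    if crop: im=im[crop[1]:crop[3],crop[0]:crop[2]]
    if scale!=1: im=cv2.resize(im,None,fx=scale,fy=scale,interpolation=cv2.INTER_CUBIC)
    cv2.imwrite('pics/'+name+'.png',im);return c
E
python3 - <<'E'
from h import *
hz=dict(toolbox=0,tab=.07,hinge=.042,tape=0,padlock=0,stonebox=0,valve=0,level=0,level_center=.02,rack=0,caddy=0,driver_red=.008,bottle=0,can=0,figurine=0,mug=0,toycar=0)
for q,z in hz.items():
    r={}
    for cam in('top','side'):
        m=models.mark_of(q,cam);r[cam]=m[:3]
    for cam in r:
        print(q,cam,[(np.round(m['at'],1).tolist(),round(m['confidence'],2),onz(cam,m['at'],z)[:2].round(3).tolist()) for m in r[cam]])
    if r['top'] and r['side']:
        X,e=tri([ray('top',r['top'][0]['at']),ray('side',r['side'][0]['at'])]);print('   tri',X.round(3),np.round(e,4))
print(robot.observe()['clock'])
E
```

```text
toolbox top [([218.8, 244.3], 0.63, [0.529, 0.294])]
toolbox side [([280.7, 202.0], 0.91, [0.533, 0.309])]
   tri [0.528 0.292 0.01 ] [0.0001 0.0001]
tab top [([232.2, 241.3], 0.66, [0.526, 0.246])]
tab side [([282.0, 188.0], 0.72, [0.525, 0.261]), ([275.4, 316.2], 0.65, [0.342, -0.23])]
   tri [0.523 0.246 0.078] [0.0025 0.0025]
hinge top [([186.7, 239.7], 0.74, [0.537, 0.375]), ([301.5, 265.3], 0.71, [0.462, 0.061])]
hinge side [([274.0, 178.4], 0.91, [0.54, 0.383])]
   tri [0.537 0.374 0.046] [0.0006 0.0006]
tape top [([404.2, 265.1], 0.7, [0.464, -0.225]), ([434.7, 207.5], 0.34, [0.627, -0.318])]
tape side [([331.2, 327.0], 0.72, [0.456, -0.23])]
   tri [ 0.461 -0.225 -0.005] [0.0034 0.0034]
padlock top []
padlock side [([275.5, 178.0], 0.39, [0.57, 0.467])]
stonebox top [([358.7, 260.1], 0.71, [0.48, -0.098]), ([333.2, 302.1], 0.71, [0.363, -0.025])]
stonebox side [([316.4, 289.5], 0.93, [0.474, -0.107]), ([252.6, 281.8], 0.85, [0.352, -0.022]), ([357.9, 365.5], 0.71, [0.459, -0.343])]
   tri [ 0.479 -0.098 -0.007] [0.0016 0.0016]
valve top [([444.3, 262.9], 0.52, [0.469, -0.338
[... 1273 characters left out ...]
 side [([384.9, 211.9], 0.94, [0.78, 0.134]), ([204.7, 208.8], 0.49, [0.322, 0.36])]
   tri [0.769 0.12  0.01 ] [0.0023 0.0023]
figurine top [([315.2, 156.6], 0.56, [0.781, 0.02])]
figurine side [([407.7, 230.7], 0.72, [0.787, 0.023])]
   tri [0.782 0.019 0.003] [0.0018 0.0018]
mug top [([190.8, 316.8], 0.81, [0.328, 0.368])]
mug side [([332.3, 329.0], 0.64, [0.455, -0.236]), ([438.9, 266.6], 0.24, [0.77, -0.145])]
   tri [ 0.519  0.389 -0.537] [0.1943 0.1943]
toycar top [([379.9, 297.9], 0.58, [0.373, -0.155]), ([190.1, 317.9], 0.31, [0.325, 0.37])]
toycar side [([270.8, 315.6], 0.85, [0.355, -0.148]), ([282.3, 187.1], 0.5, [0.569, 0.398])]
   tri [ 0.364 -0.153  0.003] [0.0097 0.0097]
1.85
```

```bash
python3 - <<'E'
from h import *
snap('top','topA',(150,100,500,330),2.2)
snap('side','sideA',(160,120,500,420),2.2)
E
```

```text
(no output)
```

View pics/topA.png

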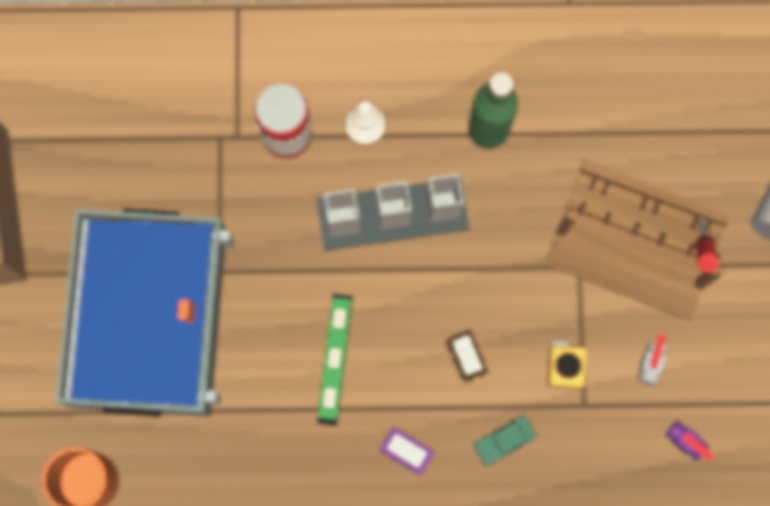

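View pics/sideA.png

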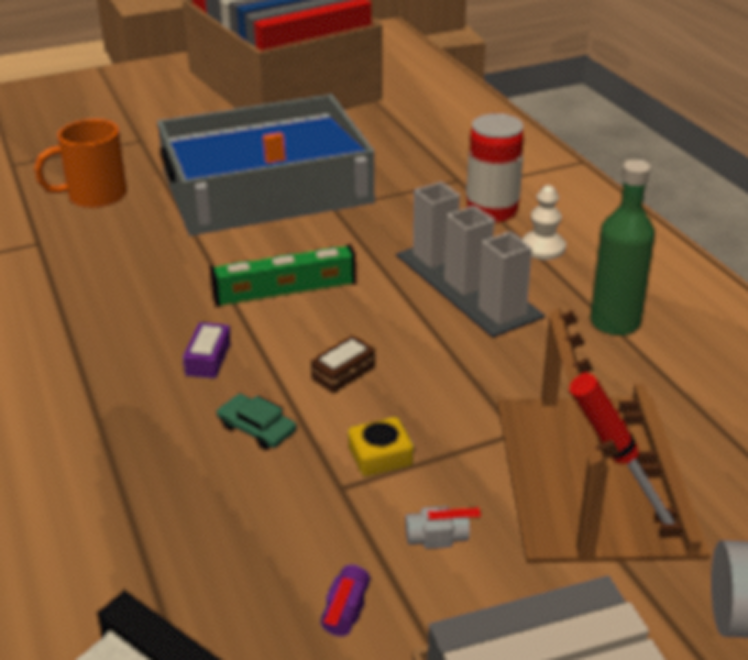

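```bash
python3 - <<'E'
from h import *
f=lambda p:(p[0]/2.2+150,p[1]/2.2+100)
P=[onz('top',f(p),.075)[:2] for p in [(78,212),(218,220),(208,412),(60,402)]]
print(np.round(P,3))
for a,b in [(0,1),(1,2),(2,3),(3,0)]:
    d=P[b]-P[a];print(np.linalg.norm(d).round(3),np.degrees(np.arctan2(d[1],d[0])).round(1))
print(np.mean(P,0))
# level ends z=.04
L=[onz('top',f(p),.04)[:2] for p in [(342,296),(328,422)]];d=L[0]-L[1];print('level',L,np.linalg.norm(d),np.degrees(np.arctan2(d[1],d[0])))
# caddy base corners
for p in [(318,198),(460,177),(468,230),(327,250)]: print('caddy',onz('top',f(p),.005)[:2].round(3))
for p in [(582,158),(727,222),(690,320),(547,260)]: print('rack',onz('top',f(p),.0)[:2].round(3))
for n,z,ps in [('stone',.026,[(447,340),(468,330),(488,372),(465,381)]),('tape',.028,[(553,347),(586,347),(585,388),(550,388)]),('valve',.029,[(660,336),(650,364)])]:
  print(n,[onz('top',f(p),z)[:2].round(3) for p in ps])
go([.525,.25,.3],-6)
E
```

```text
[[0.651 0.374]
 [0.639 0.201]
 [0.401 0.212]
 [0.416 0.391]]
0.174 -94.0
0.238 177.4
0.18 85.4
0.236 -4.0
[0.52669235 0.29440566]
level [array([0.54739723, 0.04928094]), array([0.39004393, 0.06789827])] 0.158450825056955 -6.747610016955896
caddy [0.682 0.08 ]
caddy [ 0.708 -0.104]
caddy [ 0.637 -0.113]
caddy [0.613 0.069]
rack [ 0.733 -0.264]
rack [ 0.645 -0.449]
rack [ 0.517 -0.395]
rack [ 0.598 -0.214]
stone [array([ 0.492, -0.082]), array([ 0.504, -0.108]), array([ 0.451, -0.132]), array([ 0.44 , -0.103])]
tape [array([ 0.481, -0.214]), array([ 0.481, -0.256]), array([ 0.429, -0.253]), array([ 0.43 , -0.209])]
valve [array([ 0.493, -0.349]), array([ 0.458, -0.335])]
clock 1.95 at [0.2615 0.6223 0.2313] jaw 67.21 toolz [-0. -0. -1.] w 8.53 F [-0.7 -0.2 -0.5]
 shift now-axes cm [-38.72 -24.11  -6.87]
 turn about tool z 73.21 j6 -0.15
 shift after-turn axes [-34.27  30.1   -6.87]
```

play_rows(motion=[[-3.2,-2,-0.5,0],[-3.2,-2,-0.5,0],[-3.2,-2,-0.5,0],[-3.2,-2,-0.5,0],[-3.2,-2,-0.5,0],[-3.2,-2,-0.5,0],[-3.2,-2,-0.5,0],[-3.2,-2,-0.5,0]])

```text
clock: 2.62
eef_pos: [0.4362, 0.374, 0.2718]
orientation: [0.0, 0.198, 0.98, 0.0]
ft_force: [0.2, -0.5, 0.3]
gripper_width: 0.0851
```

play_rows(motion=[[-3.2,-2,-0.5,0],[-3.2,-2,-0.5,0],[-3.2,-2,-0.5,0],[-3.2,-2,-0.5,0],[0,0,0,7],[0,0,0,7],[0,0,0,7],[0,0,0,7]])

```text
clock: 3.28
eef_pos: [0.5228, 0.2518, 0.2914]
orientation: [0.0, 0.432, 0.902, 0.0]
ft_force: [-0.3, -0.5, -0.8]
gripper_width: 0.0854
```

play_rows(motion=[[0,0,0,7],[0,0,0,7],[0,0,0,7],[0,0,0,7],[0,0,0,7],[0,0,0,7],[0,0,0,1],[0,0,0,0]], claw=5)

```text
clock: 3.95
eef_pos: [0.5225, 0.2523, 0.2914]
orientation: [0.0, 0.729, 0.684, 0.0]
ft_force: [0.9, 0.2, 0.2]
gripper_width: 0.0502
```

```bash
python3 - <<'E'
from h import *
go([.525,.25,.3],-4)
c=snap('wrist','w1')
m=models.mark_of('tab','wrist');print(m)
for X in ([.525,.25,.07],[.527,.294,0]): print(proj('wrist',X,c))
for k in m: print(onz('wrist',k['at'],.07,c))
h=models.mark_of('hinge','wrist')
for k in h: print(k,onz('wrist',k['at'],.042,c))
h=models.mark_of('toolbox','wrist')
for k in h: print(k,onz('wrist',k['at'],.0,c))
E
```

```text
clock 3.95 at [0.5225 0.2523 0.2914] jaw -3.67 toolz [ 0.  0. -1.] w 5.02 F [0.9 0.2 0.2]
 shift now-axes cm [-0.21  0.27 -0.86]
 turn about tool z 0.33 j6 0.34
 shift after-turn axes [-0.21  0.27 -0.86]
[{'at': [315.0, 221.6], 'confidence': 0.98}]
[314.28774285 203.76095927]
[313.20100374 153.51066402]
[0.52456158 0.23133375 0.07      ]
{'at': [312.8, 77.8], 'confidence': 0.81} [0.53177613 0.37800338 0.042     ]
{'at': [315.7, 149.4], 'confidence': 0.57} [0.53020269 0.29864765 0.        ]
```

View pics/w1.png

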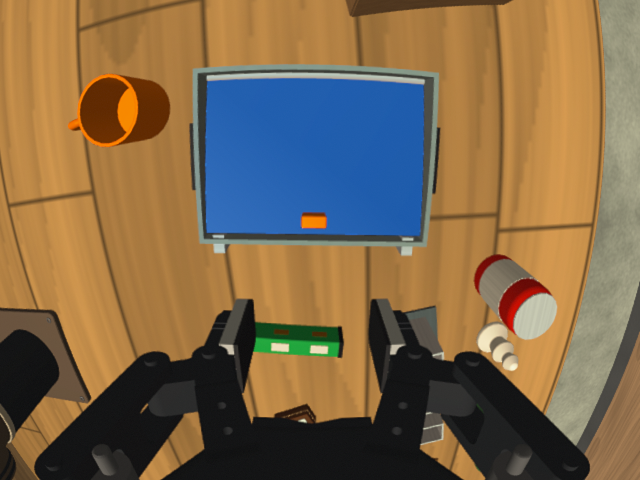

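```bash
python3 - <<'E'
from h import *
r={}
for c in('wrist','top','side'):
    eyes.get_image(c);m=models.mark_of('tab',c);m2=models.recognise('tab',c)
    print(c,m[:1],m2[:1]);r[c]=ray(c,m[0]['at'])
for s in (['wrist','top'],['wrist','side'],['top','side'],['wrist','top','side']):print(s,*tri([r[k] for k in s]))
E
```

```text
wrist [{'at': [314.2, 219.9], 'confidence': 0.95}] [{'rect': [209.1, 73.8, 214.6, 163.1], 'confidence': 0.76}]
top [{'at': [232.6, 242.0], 'confidence': 0.84}] [{'rect': [177.7, 205.8, 69.5, 76.3], 'confidence': 0.64}]
side [{'at': [282.3, 187.0], 'confidence': 0.92}] [{'rect': [234.2, 173.9, 92.1, 27.7], 'confidence': 0.69}]
['wrist', 'top'] [0.52227769 0.24106865 0.0953734 ] [0.0019758221056750593, 0.0019758221056749947]
['wrist', 'side'] [0.52136753 0.23803225 0.08451444] [0.002721694403898626, 0.0027216944038986213]
['top', 'side'] [0.52151807 0.24397307 0.08157509] [0.0010877160438975226, 0.0010877160438974355]
['wrist', 'top', 'side'] [0.52178208 0.24043245 0.08462248] [0.003751953568209742, 0.0028478945084838736, 0.0027600673043034563]
```

play_rows(motion=[[-1.6,0.2,0,0],[0,0,3.5,0],[0,0,3.5,0],[0,0,3.5,0],[0,0,3.5,0],[0,0,3,0],[0,0,2,0],[0,0,0,0]])

```text
clock: 5.27
eef_pos: [0.5196, 0.2351, 0.0956]
orientation: [-0.003, 0.73, 0.683, -0.005]
ft_force: [-0.7, -0.1, -0.6]
gripper_width: 0.0499
```

```bash
python3 - <<'E'
from h import *
go([.523,.236,.068],-4)
c=snap('wrist','w2')
m=models.mark_of('tab','wrist');print(m)
for k in m[:1]: print(onz('wrist',k['at'],.085,c))
h=models.mark_of('hinge','wrist')
for k in h[:1]: print(k,onz('wrist',k['at'],.042,c))
snap('side','s2',(200,100,400,300),3)
E
```

```text
clock 5.27 at [0.5196 0.2351 0.0956] jaw -3.8 toolz [-0.011 -0.003 -1.   ] w 4.99 F [-0.7 -0.1 -0.6]
 shift now-axes cm [0.12 0.37 2.75]
 turn about tool z 0.2 j6 0.31
 shift after-turn axes [0.12 0.36 2.75]
[{'at': [320.0, 303.9], 'confidence': 0.83}]
[0.52324552 0.23417619 0.085     ]
{'at': [320.0, 5.3], 'confidence': 0.91} [0.53284515 0.37883378 0.042     ]
```

View pics/w2.png

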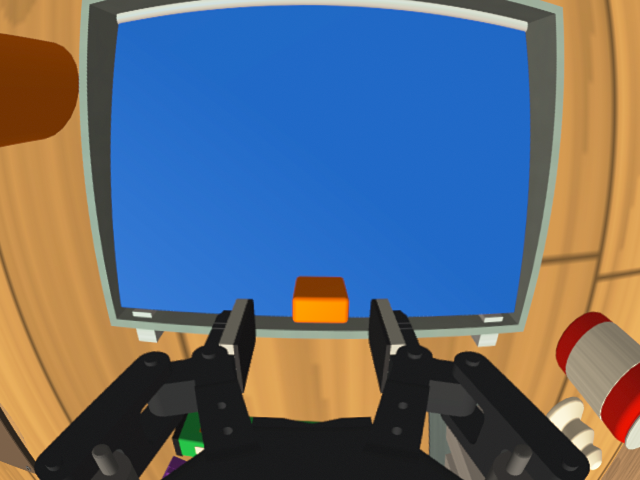

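View pics/s2.png

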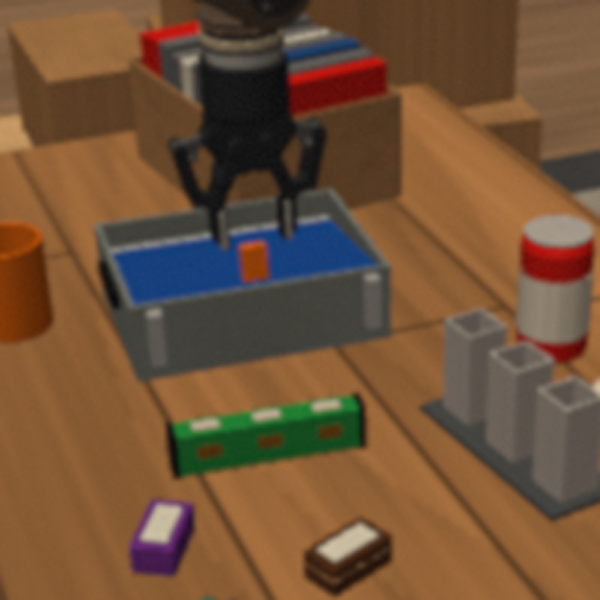

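play_rows(motion=[[0,0.3,0.7,0],[0,0,0.7,0],[0,0,0.7,0],[0,0,0.4,0],[0,0,0,0],[0,0,0,0]])

```text
clock: 5.97
eef_pos: [0.526, 0.2359, 0.0757]
orientation: [-0.0, 0.73, 0.683, -0.001]
ft_force: [0.6, -0.5, 0.3]
gripper_width: 0.0501
```

```bash
python3 - <<'E'
from h import *
go([.523,.235,.067],-4)
c=snap('wrist','w3')
snap('side','s3',(200,100,400,300),3)
E
```

```text
clock 5.97 at [0.526  0.2359 0.0757] jaw -3.79 toolz [-0.001 -0.    -1.   ] w 5.01 F [ 0.6 -0.5  0.3]
 shift now-axes cm [-0.11 -0.29  0.87]
 turn about tool z 0.21 j6 0.31
 shift after-turn axes [-0.11 -0.29  0.87]
```

View pics/w3.png

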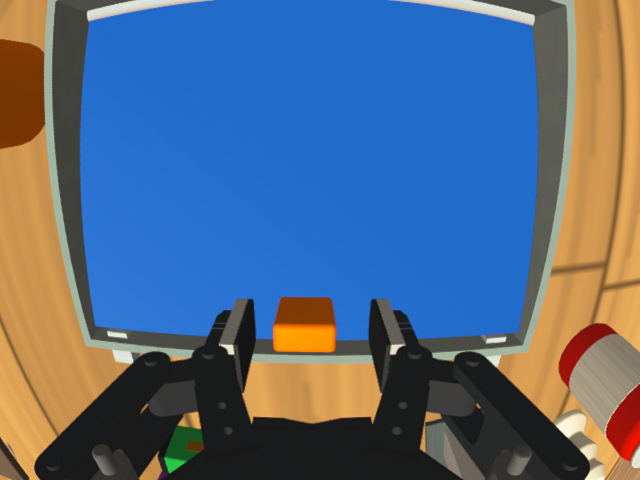

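View pics/s3.png

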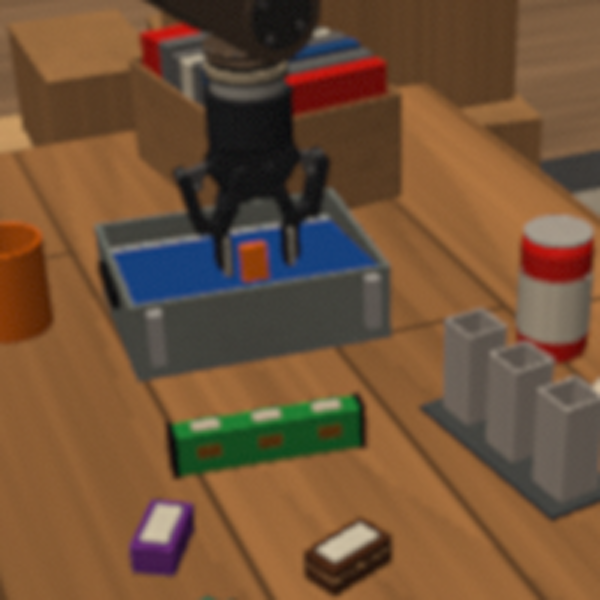

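play_rows(motion=[[-0.1,-0.3,0.4,0],[0,0,0.4,0],[0,0,0,0],[0,0,0,0]])

```text
clock: 6.4
eef_pos: [0.5229, 0.2351, 0.0679]
orientation: [-0.0, 0.73, 0.683, -0.0]
ft_force: [-0.5, -0.2, -0.6]
gripper_width: 0.0501
```

play_rows(motion=[[0,0,0,0],[0,0,0,0],[0,0,0,0],[0,0,0,0],[0,0,0,0],[0,0,0,0]], claw=1.5, newtons=30)

```text
clock: 6.9
eef_pos: [0.5232, 0.2352, 0.0684]
orientation: [-0.0, 0.73, 0.683, -0.0]
ft_force: [-1.9, -0.4, 1.0]
gripper_width: 0.0236
```

```bash
python3 - <<'E'
from h import *
go([.523,.235,.067],-4)
# arc plan: hinge at (y 0.378,z .042); grasp point along arc, in tool frame
r0=np.array([-148,28.])
s,R=pose();g=s['eef_pos'][2]+.019
y=s['eef_pos'][1]
print('grasp rel hinge y,z',y-.378,g-.042)
a=np.arctan2(g-.042,-(y-.378)/1.0)-np.arctan2(28,148);print('theta',a)
prev=None
for th in np.linspace(a,1.55,13):
    p=np.array([-148*np.cos(th)+28*np.sin(th),148*np.sin(th)+28*np.cos(th)])/10
    if prev is not None: print(round(th,2),'toolx',(p-prev)[0].round(2),'toolz',-(p-prev)[1].round(2))
    prev=p
E
```

```text
clock 6.9 at [0.5232 0.2352 0.0684] jaw -3.81 toolz [-0.001  0.    -1.   ] w 2.36 F [-1.9 -0.4  1. ]
 shift now-axes cm [-0.02 -0.01  0.14]
 turn about tool z 0.19 j6 0.31
 shift after-turn axes [-0.02 -0.01  0.14]
grasp rel hinge y,z -0.14282792104178307 0.045383953161646014
theta 0.12068376662848865
0.24 toolx 0.64 toolz -1.67
0.36 toolx 0.84 toolz -1.59
0.48 toolx 1.02 toolz -1.47
0.6 toolx 1.19 toolz -1.34
0.72 toolx 1.34 toolz -1.19
0.84 toolx 1.47 toolz -1.02
0.95 toolx 1.58 toolz -0.84
1.07 toolx 1.67 toolz -0.65
1.19 toolx 1.74 toolz -0.44
1.31 toolx 1.78 toolz -0.24
1.43 toolx 1.79 toolz -0.02
1.55 toolx 1.78 toolz 0.19
```

play_rows(motion=[[0.6,0,-1.7,0],[0.8,0,-1.6,0],[1,0,-1.5,0],[1.2,0,-1.3,0],[1.3,0,-1.2,0],[1.5,0,-1,0],[0,0,0,0]])

```text
clock: 7.48
eef_pos: [0.5284, 0.3011, 0.1534]
orientation: [0.0, 0.73, 0.684, 0.001]
ft_force: [0.4, -2.7, 3.4]
gripper_width: 0.0237
```

play_rows(motion=[[1.6,0,-0.8,0],[1.7,0,-0.6,0],[1.7,0,-0.4,0],[1.8,0,-0.3,0],[1.8,0,0,0],[1.4,0,0.1,0],[0,0,0,0],[0,0,0,0]])

```text
clock: 8.15
eef_pos: [0.5361, 0.4, 0.1728]
orientation: [0.001, 0.73, 0.684, 0.003]
ft_force: [4.8, 0.6, 4.8]
gripper_width: 0.0234
```

```bash
python3 - <<'E'
from h import *
go([.523,.235,.067],-4)
snap('side','s4',(200,100,400,300),3)
E
```

```text
clock 8.15 at [0.5361 0.4    0.1728] jaw -3.76 toolz [ 0.005  0.003 -1.   ] w 2.34 F [4.8 0.6 4.8]
 shift now-axes cm [-16.59  -0.28  10.52]
 turn about tool z 0.24 j6 0.56
 shift after-turn axes [-16.59  -0.21  10.52]
```

View pics/s4.png

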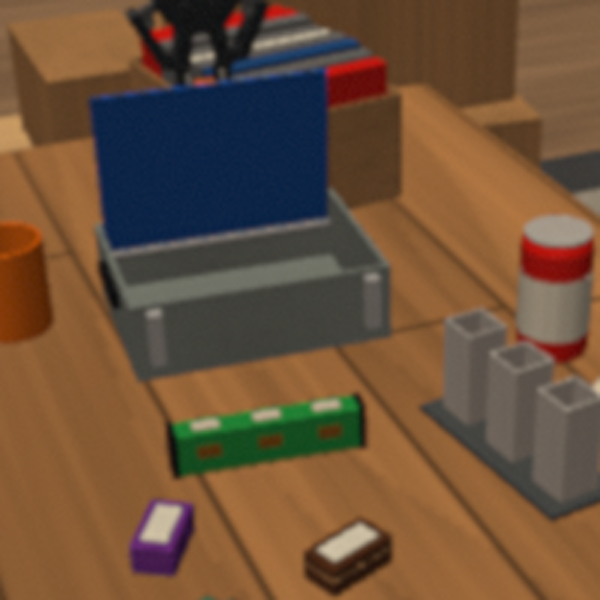

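play_rows(motion=[[0,0,0,0],[0,0,0,0],[0,0,0,0],[0,0,0,0],[0,0,-0.5,0],[0,0,-2,0],[0,0,-3,0],[0,0,-3.5,0]], claw=6)

```text
clock: 8.87
eef_pos: [0.5327, 0.3981, 0.2595]
orientation: [-0.001, 0.73, 0.683, -0.003]
ft_force: [0.8, -0.3, -0.1]
gripper_width: 0.0599
```

play_rows(motion=[[0,0,-3.5,0],[-3.9,-0.2,0,0],[-3.9,-0.2,0,0],[-3.9,-0.2,0,0],[-3.9,-0.2,0.5,0],[-3.9,-0.2,0.5,0],[-3.9,-0.2,0.5,0],[-3.9,-0.2,0.5,0]])

```text
clock: 9.53
eef_pos: [0.5013, 0.1258, 0.2764]
orientation: [0.0, 0.73, 0.684, 0.0]
ft_force: [0.0, -0.5, 0.1]
gripper_width: 0.0596
```

play_rows(motion=[[-3.9,-0.2,0.5,0],[-3.9,-0.2,0.5,0],[-3.9,-0.2,0.5,0],[-3.9,-0.2,0.5,0],[-3.9,-0.2,0.5,0],[-3.9,-0.2,0.5,0],[0,0,0,7],[0,0,0,7]])

```text
clock: 10.2
eef_pos: [0.4739, -0.1075, 0.2461]
orientation: [-0.001, 0.811, 0.585, -0.0]
ft_force: [0.4, -0.0, 0.5]
gripper_width: 0.0602
```

play_rows(motion=[[0,0,0,7],[0,0,0,7],[0,0,0,7],[0,0,0,7],[0,0,0,7],[0,0,0,7],[0,0,0,7],[0,0,0,0]])

```text
clock: 10.87
eef_pos: [0.4745, -0.1052, 0.2465]
orientation: [-0.0, 0.98, 0.2, -0.0]
ft_force: [-0.1, 0.4, -1.1]
gripper_width: 0.0598
```

```bash
cat >> h.py <<'E'
def find(q,z,cam='wrist',n=2):
    c=eyes.calibration(cam);m=models.mark_of(q,cam)
    for k in m[:n]: print(q,cam,np.round(k['at'],1),round(k['confidence'],2),onz(cam,k['at'],z,c).round(4))
    return m
E
python3 - <<'E'
from h import *
go([.477,-.105,.2],-67)
snap('wrist','w4'); 
find('stonebox',0);find('stonebox',0,'top');find('tape',0);find('valve',0)
snap('side','s5')
E
```

```text
clock 10.87 at [ 0.4745 -0.1052  0.2465] jaw -66.9 toolz [-0.  0. -1.] w 5.98 F [-0.1  0.4 -1.1]
 shift now-axes cm [0.23 0.08 4.65]
 turn about tool z 0.1 j6 0.74
 shift after-turn axes [0.23 0.08 4.65]
stonebox wrist [209.9 267.6] 0.87 [ 0.3512 -0.0289  0.    ]
stonebox wrist [314.6 197.3] 0.61 [ 0.4749 -0.1083  0.    ]
stonebox top [335.4 305.4] 0.82 [ 0.3542 -0.031   0.    ]
tape wrist [409.6 250.5] 0.61 [ 0.4623 -0.2324  0.    ]
valve wrist [465.1 355.7] 0.81 [ 0.3588 -0.3849  0.    ]
valve wrist [479.4 281.8] 0.74 [ 0.4617 -0.3379  0.    ]
```

View pics/w4.png

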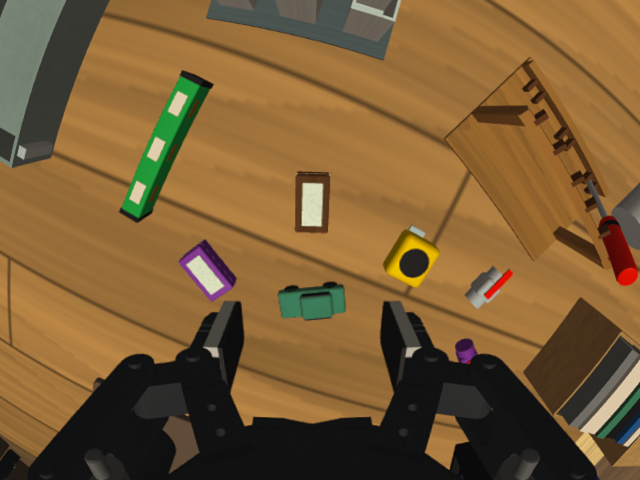

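View pics/s5.png

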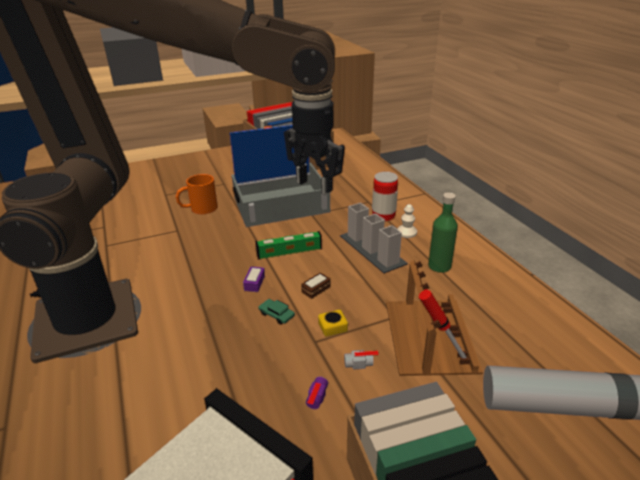

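```bash
python3 - <<'E'
from h import *
P=[onz('wrist',p,.026)[:2] for p in [(296,172.5),(329.5,173),(328,232),(295,231.5)]]
print(np.round(P,4),np.mean(P,0))
for a,b in [(0,1),(1,2),(2,3),(3,0)]:
    d=P[b]-P[a];print(np.linalg.norm(d).round(4),np.degrees(np.arctan2(d[1],d[0])).round(1))
m=np.mean(P,0);go([m[0],m[1],.006],-67)
E
```

```text
[[ 0.4959 -0.0793]
 [ 0.5084 -0.1097]
 [ 0.4522 -0.133 ]
 [ 0.4393 -0.1018]] [ 0.47396367 -0.10593567]
0.0329 -67.6
0.0609 -157.5
0.0338 112.4
0.0609 21.7
clock 11.17 at [ 0.4747 -0.1053  0.2464] jaw -66.71 toolz [-0.  0. -1.] w 5.97 F [-0.1  0.2  0.6]
 shift now-axes cm [-0.09  0.03 24.04]
 turn about tool z 0.29 j6 0.74
 shift after-turn axes [-0.09  0.03 24.04]
```

play_rows(motion=[[-0.1,0,3.7,0],[0,0,3.7,0],[0,0,3.7,0],[0,0,3.7,0],[0,0,3.7,0],[0,0,3.5,0],[0,0,2,0],[0,0,0,0]])

```text
clock: 11.83
eef_pos: [0.4697, -0.104, 0.0015]
orientation: [-0.003, 0.979, 0.201, -0.004]
ft_force: [-0.2, 0.6, -0.0]
gripper_width: 0.0603
```

play_rows(motion=[[0,0,0,0],[0,0,0,0],[0,0,0,0],[0,0,0,0],[0,0,0,0],[0,0,0,0]], claw=2, newtons=50)

```text
clock: 12.33
eef_pos: [0.4755, -0.1065, 0.0084]
orientation: [0.001, 0.98, 0.201, 0.002]
ft_force: [0.3, -0.1, 6.4]
gripper_width: 0.0329
```

play_rows(motion=[[0,0,-1,0],[0,0,-3,0],[0,0,-4,0],[0,0,-4,0],[0,0,-4,0],[0,0,0,0]])

```text
clock: 12.83
eef_pos: [0.4785, -0.1077, 0.1762]
orientation: [0.005, 0.979, 0.201, 0.007]
ft_force: [2.3, -1.8, -0.7]
gripper_width: 0.0328
```

```bash
python3 - <<'E'
from h import *
go([.4525,.290,.166],-94)
snap('wrist','w5')
E
```

```text
clock 12.83 at [ 0.4785 -0.1077  0.1762] jaw -66.77 toolz [ 0.016 -0.007 -1.   ] w 3.28 F [ 2.3 -1.8 -0.7]
 shift now-axes cm [ 13.29 -37.58   0.7 ]
 turn about tool z 27.23 j6 0.74
 shift after-turn axes [ -5.38 -39.5    0.7 ]
```

View pics/w5.png

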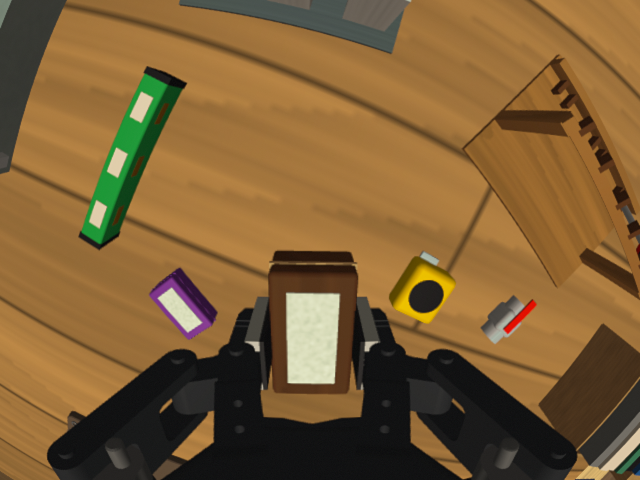

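play_rows(motion=[[1.4,-3.7,0,0],[1.4,-3.7,0,0],[1.4,-3.7,0,0],[1.4,-3.7,0,0],[1.3,-3.7,0,0],[1.3,-3.7,0,0],[1.3,-3.7,0,0],[1.3,-3.7,0,0]])

```text
clock: 13.55
eef_pos: [0.4545, 0.2105, 0.1647]
orientation: [0.0, 0.98, 0.201, -0.002]
ft_force: [1.4, 0.3, -1.4]
gripper_width: 0.0329
```

play_rows(motion=[[1.3,-3.7,0,0],[1.3,-3.7,0,7],[0,0,0,7],[0,0,0,7],[0,0,0,6],[0,0,0,0],[0,0,0,0]])

```text
clock: 14.13
eef_pos: [0.4503, 0.2843, 0.1649]
orientation: [0.001, 1.0, -0.028, -0.001]
ft_force: [0.5, -1.2, -1.3]
gripper_width: 0.033
```

```bash
python3 - <<'E'
from h import *
go([.4525,.290,.016],-94)
snap('wrist','w6')
find('hinge',.042);find('toolbox',0)
E
```

```text
clock 14.13 at [0.4503 0.2843 0.1649] jaw -93.19 toolz [-0.003 -0.001 -1.   ] w 3.3 F [ 0.5 -1.2 -1.3]
 shift now-axes cm [ 0.22 -0.6  14.88]
 turn about tool z 0.81 j6 2.0
 shift after-turn axes [ 0.22 -0.6  14.88]
hinge wrist [172.7 130.9] 0.96 [0.5337 0.3824 0.042 ]
hinge wrist [232.2 341.5] 0.56 [0.3535 0.3592 0.042 ]
toolbox wrist [287.2 122.5] 0.66 [0.5312 0.2998 0.    ]
```

View pics/w6.png

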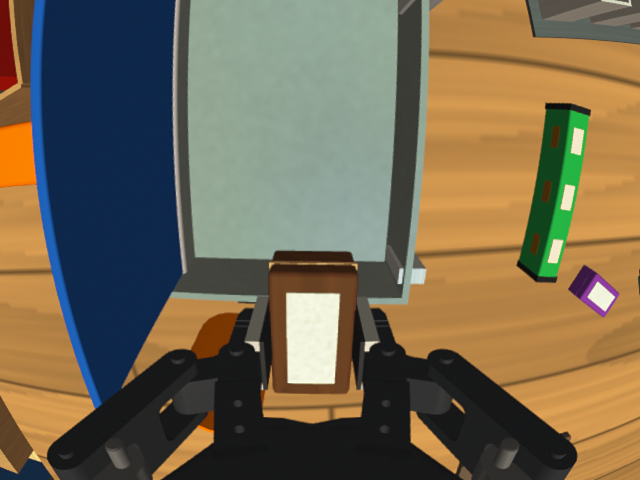

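play_rows(motion=[[0.6,-0.6,0,0],[0,0,3,0],[0,0,3,0],[0,0,3,0],[0,0,2.5,0],[0,0,1.5,0],[0,0,1,0],[0,0,0.5,0]])

```text
clock: 14.95
eef_pos: [0.4574, 0.2901, 0.0198]
orientation: [0.0, 1.0, -0.029, -0.001]
ft_force: [0.2, 0.0, -1.6]
gripper_width: 0.0328
```

play_rows(motion=[[0,0,0.3,0],[0,0,0,0],[0,0,0,0]])

```text
clock: 15.2
eef_pos: [0.4588, 0.2907, 0.0195]
orientation: [-0.0, 1.0, -0.029, 0.001]
ft_force: [0.3, -0.7, -1.9]
gripper_width: 0.0329
```

```bash
python3 - <<'E'
from h import *
go([.4525,.290,.014],-94)
snap('wrist','w7')
E
```

```text
clock 15.2 at [0.4588 0.2907 0.0195] jaw -93.35 toolz [ 0.002  0.001 -1.   ] w 3.29 F [ 0.3 -0.7 -1.9]
 shift now-axes cm [-0.63  0.11  0.55]
 turn about tool z 0.65 j6 2.01
 shift after-turn axes [-0.63  0.12  0.55]
```

View pics/w7.png

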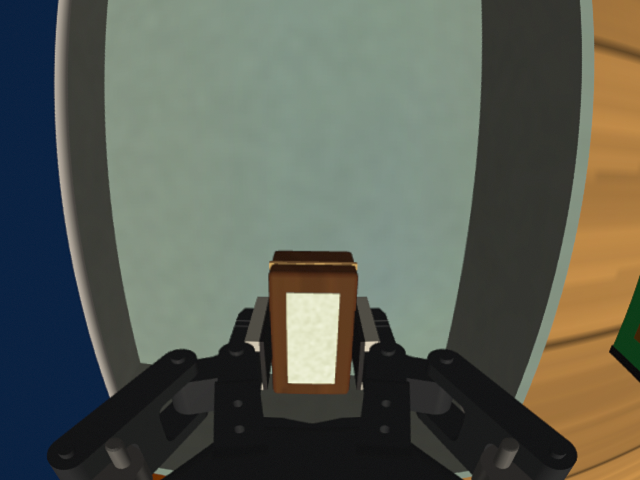

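play_rows(motion=[[0,0,0.3,0],[0,0,0.2,0],[0,0,0,0]])

```text
clock: 15.5
eef_pos: [0.4579, 0.2904, 0.0135]
orientation: [-0.0, 1.0, -0.029, 0.0]
ft_force: [0.2, -0.1, -0.6]
gripper_width: 0.0327
```

play_rows(motion=[[0,0,0,0],[0,0,0,0],[0,0,0,0],[0,0,0,0],[0,0,-1,0],[0,0,-2.5,0],[0,0,-4,0],[0,0,-4,0]], claw=6.5)

```text
clock: 16.17
eef_pos: [0.4566, 0.2898, 0.129]
orientation: [0.001, 1.0, -0.029, -0.002]
ft_force: [0.3, 0.4, 0.1]
gripper_width: 0.0652
```

play_rows(motion=[[0,0,-4,0],[0,0,-4,0],[0.2,3.7,-1,0],[0.2,3.7,-1,0],[0.2,3.7,0,0],[0.2,3.7,0,0],[0.2,3.7,0,0],[0.2,3.7,0,0]])

```text
clock: 16.83
eef_pos: [0.4563, 0.0665, 0.2295]
orientation: [0.0, 1.0, -0.029, 0.001]
ft_force: [0.5, -0.6, 0.1]
gripper_width: 0.0647
```

play_rows(motion=[[0.3,3.7,0,0],[0.3,3.7,0,0],[0.3,3.7,0,0],[0.3,3.7,0,0],[0.3,3.7,0,0],[0.3,3.7,0,0],[0.2,3.7,0,0],[0.2,3,0,0]])

```text
clock: 17.5
eef_pos: [0.4613, -0.2243, 0.2294]
orientation: [0.001, 1.0, -0.03, 0.001]
ft_force: [0.6, 0.3, -0.2]
gripper_width: 0.0649
```

play_rows(motion=[[0,0.8,0,0],[0,0,0,0],[0,0,0,0]])

```text
clock: 17.75
eef_pos: [0.4611, -0.2294, 0.2286]
orientation: [-0.0, 1.0, -0.03, -0.0]
ft_force: [-0.0, 1.4, 0.8]
gripper_width: 0.065
```

```bash
python3 - <<'E'
from h import *
go([.459,-.23,.23],-90)
snap('wrist','w8');snap('top','t8',(150,100,500,330),2.2)
find('tape',0)
E
```

```text
clock 17.75 at [ 0.4611 -0.2294  0.2286] jaw -93.41 toolz [-0.     0.001 -1.   ] w 6.5 F [-0.   1.4  0.8]
 shift now-axes cm [-0.21  0.07 -0.14]
 turn about tool z -3.41 j6 0.97
 shift after-turn axes [-0.21  0.06 -0.14]
tape wrist [316.9 203.3] 0.58 [ 0.4576 -0.2332  0.    ]
tape wrist [478.1  24.5] 0.18 [ 0.6453 -0.4126  0.    ]
```

View pics/w8.png

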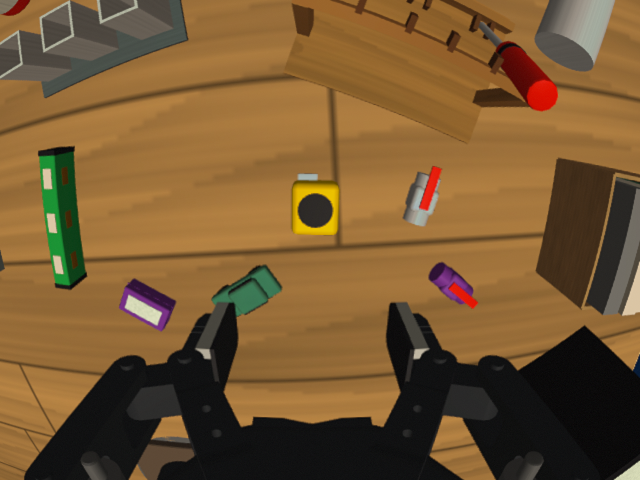

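View pics/t8.png

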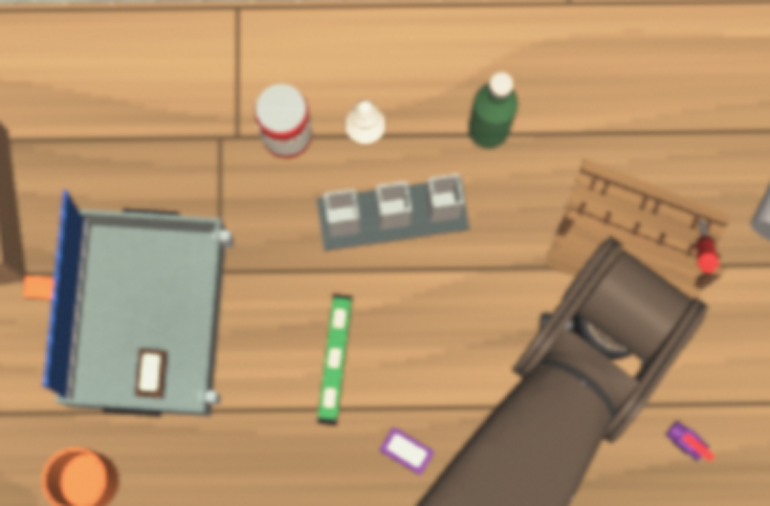

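```bash
python3 - <<'E'
from h import *
P=[onz('wrist',p,.028)[:2] for p in [(293,181),(339.5,181),(339.5,235),(292.5,235)]]
print(np.round(P,4),np.mean(P,0))
for a,b in [(0,1),(1,2),(2,3),(3,0)]:
    d=P[b]-P[a];print(np.linalg.norm(d).round(4),np.degrees(np.arctan2(d[1],d[0])).round(1))
m=np.mean(P,0);go([m[0],m[1],.006],-94)
V=[onz('wrist',p,.029)[:2].round(4) for p in [(436,168),(426,209),(420,222)]];print(V)
E
```

```text
[[ 0.4869 -0.212 ]
 [ 0.4845 -0.2554]
 [ 0.4314 -0.2534]
 [ 0.434  -0.2078]] [ 0.45919423 -0.23215455]
0.0434 -93.2
0.0531 177.9
0.0457 86.7
0.053 -4.6
clock 17.9 at [ 0.4614 -0.2283  0.2285] jaw -93.26 toolz [ 0.  0. -1.] w 6.53 F [-0.5  0.3  0.6]
 shift now-axes cm [-0.2   0.41 22.25]
 turn about tool z 0.74 j6 0.97
 shift after-turn axes [-0.19  0.41 22.25]
[array([ 0.4941, -0.3491]), array([ 0.4538, -0.3396]), array([ 0.4408, -0.3337])]
```

play_rows(motion=[[-0.2,0.3,3.5,0],[0,0,4,0],[0,0,4,0],[0,0,4,0],[0,0,3,0],[0,0,2,0],[0,0,1,0],[0,0,0.5,0]], claw=7)

```text
clock: 18.57
eef_pos: [0.4585, -0.2309, 0.0069]
orientation: [-0.001, 1.0, -0.028, -0.001]
ft_force: [0.3, 0.4, 0.1]
gripper_width: 0.0698
```

play_rows(motion=[[0,0,0.2,0],[0,0,0,0],[0,0,0,0],[0,0,0,0],[0,0,0,0],[0,0,0,0],[0,0,0,0]], claw=3)

```text
clock: 19.15
eef_pos: [0.4602, -0.2333, 0.0078]
orientation: [0.001, 1.0, -0.029, 0.001]
ft_force: [-0.7, 1.9, 5.8]
gripper_width: 0.045
```

play_rows(motion=[[0,0,-1,0],[0,0,-3,0],[0,0,-4,0],[0,0,-4,0],[0,0,-3,0],[0,0,-1,0],[0,0,0,0],[0,0,0,0]])

```text
clock: 19.82
eef_pos: [0.4583, -0.2321, 0.165]
orientation: [-0.0, 1.0, -0.029, -0.001]
ft_force: [0.1, 0.8, -2.1]
gripper_width: 0.0449
```

```bash
python3 - <<'E'
from h import *
C=np.array([.5275,.296]);ex=np.array([.9976,-.0698]);ey=np.array([.0698,.9976])
t=C-.003*ex-.006*ey; print(t)
go([t[0],t[1],.166],-94)
snap('wrist','w9')
E
```

```text
[0.5240884 0.2902238]
clock 19.82 at [ 0.4583 -0.2321  0.165 ] jaw -93.36 toolz [-0.002  0.001 -1.   ] w 4.49 F [ 0.1  0.8 -2.1]
 shift now-axes cm [ 3.500e+00 -5.253e+01 -5.000e-02]
 turn about tool z 0.64 j6 0.96
 shift after-turn axes [ 2.920e+00 -5.257e+01 -5.000e-02]
```

View pics/w9.png

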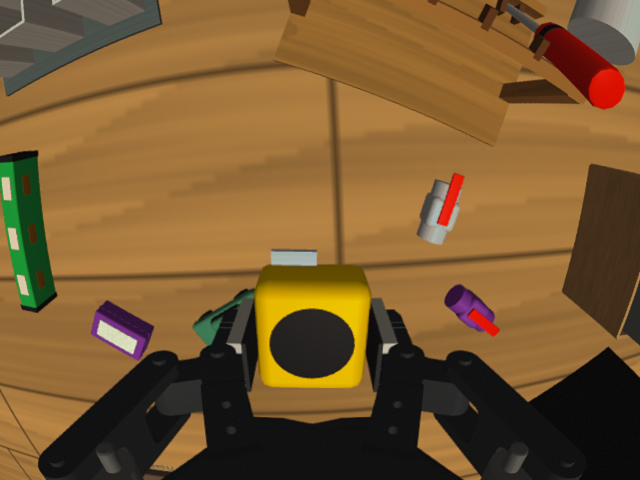

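play_rows(motion=[[0.2,-3,0,0],[0.2,-3.9,0,0],[0.2,-3.9,0,0],[0.2,-3.9,0,0],[0.2,-3.9,0,0],[0.2,-3.9,0,0],[0.3,-3.9,0,0],[0.3,-3.9,0,0]])

```text
clock: 20.53
eef_pos: [0.4925, 0.0707, 0.1626]
orientation: [-0.0, 1.0, -0.029, -0.003]
ft_force: [0.1, -1.0, -1.7]
gripper_width: 0.0452
```

play_rows(motion=[[0.3,-3.9,0,0],[0.3,-3.9,0,0],[0.3,-3.9,0,0],[0.3,-3.9,0,0],[0.3,-3.9,0,0],[0.3,-2.7,0,0],[0,-1,0,0],[0,0,0,0]])

```text
clock: 21.2
eef_pos: [0.5245, 0.3007, 0.1625]
orientation: [0.001, 1.0, -0.028, -0.003]
ft_force: [0.3, -0.8, -2.3]
gripper_width: 0.0448
```

```bash
python3 - <<'E'
from h import *
go([.524,.290,.014],-94)
snap('wrist','w10')
E
```

```text
clock 21.2 at [0.5245 0.3007 0.1625] jaw -93.18 toolz [-0.006 -0.002 -1.   ] w 4.48 F [ 0.3 -0.8 -2.3]
 shift now-axes cm [ 0.1   1.04 14.85]
 turn about tool z 0.82 j6 1.98
 shift after-turn axes [ 0.11  1.04 14.85]
```

View pics/w10.png

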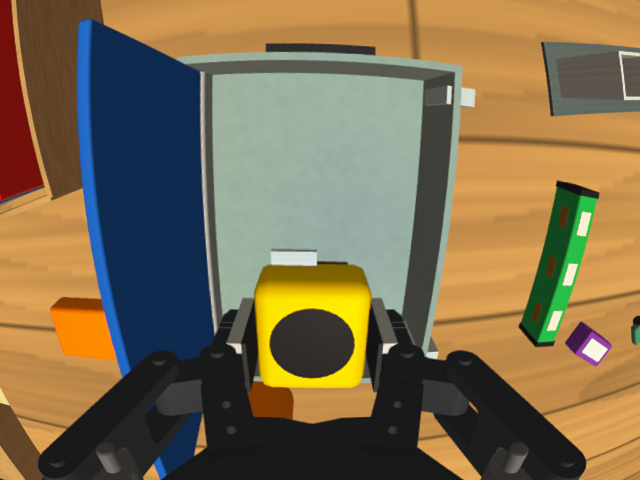

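play_rows(motion=[[0.4,1,0,0],[0,0,3,0],[0,0,3,0],[0,0,3,0],[0,0,2.5,0],[0,0,1.5,0],[0,0,1,0],[0,0,0.5,0]])

```text
clock: 21.92
eef_pos: [0.5289, 0.2866, 0.0193]
orientation: [0.001, 1.0, -0.03, -0.002]
ft_force: [0.3, -0.5, -2.3]
gripper_width: 0.0446
```

play_rows(motion=[[0,0,0.4,0],[0,0,0.2,0],[0,0,0,0],[0,0,0,0]])

```text
clock: 22.25
eef_pos: [0.5307, 0.2893, 0.0165]
orientation: [-0.0, 1.0, -0.029, 0.001]
ft_force: [0.4, 1.4, -2.1]
gripper_width: 0.0452
```

play_rows(motion=[[0,0,0,0],[0,0,0,0],[0,0,0,0]])

```text
clock: 22.5
eef_pos: [0.5301, 0.2893, 0.0159]
orientation: [-0.0, 1.0, -0.029, 0.0]
ft_force: [-0.0, -0.0, -2.7]
gripper_width: 0.045
```

play_rows(motion=[[-0.2,0,0.1,0],[0,0,0.1,0],[0,0,0,0]])

```text
clock: 22.75
eef_pos: [0.5274, 0.2892, 0.013]
orientation: [0.0, 1.0, -0.029, -0.0]
ft_force: [-1.0, 0.3, -2.8]
gripper_width: 0.0447
```

play_rows(motion=[[0,0,0,0],[0,0,0,0],[0,0,0,0],[0,0,0,0],[0,0,-1,0],[0,0,-2.5,0],[0,0,-4,0],[0,0,-4,0]], claw=7)

```text
clock: 23.42
eef_pos: [0.5267, 0.2888, 0.1289]
orientation: [0.001, 1.0, -0.029, -0.002]
ft_force: [1.4, 1.3, 0.7]
gripper_width: 0.0696
```

play_rows(motion=[[0,0,-4,0],[0,0,-4,0],[-0.1,3.9,-1,0],[-0.1,3.9,0,0],[-0.1,3.9,0,0],[-0.1,3.9,0,0],[-0.1,3.9,0,0],[-0.2,3.9,0,0]])

```text
clock: 24.08
eef_pos: [0.5068, 0.0544, 0.2195]
orientation: [0.0, 1.0, -0.029, 0.001]
ft_force: [0.5, -0.6, -0.3]
gripper_width: 0.0699
```

play_rows(motion=[[-0.2,3.9,0,0],[-0.2,3.9,0,0],[-0.2,3.9,0,0],[-0.2,3.9,0,0],[-0.2,3.9,0,0],[-0.2,3.9,0,0],[-0.2,3.9,0,0],[-0.2,3.9,0,0]])

```text
clock: 24.75
eef_pos: [0.4723, -0.2564, 0.2196]
orientation: [0.0, 1.0, -0.029, 0.001]
ft_force: [1.1, -0.2, -0.2]
gripper_width: 0.0703
```

play_rows(motion=[[-0.2,3.9,0,6],[-0.2,3.5,0,6],[0,1,0,1],[0,0,0,0],[0,0,0,0]])

```text
clock: 25.17
eef_pos: [0.4581, -0.3369, 0.2187]
orientation: [-0.0, 0.99, -0.142, 0.0]
ft_force: [0.0, 0.0, 0.8]
gripper_width: 0.0699
```

```bash
python3 - <<'E'
from h import *
go([.464,-.34,.2],-106)
snap('wrist','w11');snap('top','t11',(150,100,500,330),2.2)
find('valve',0)
E
```

```text
clock 25.17 at [ 0.4581 -0.3369  0.2187] jaw -106.35 toolz [ 0.     0.001 -1.   ] w 6.99 F [0.  0.  0.8]
 shift now-axes cm [0.65 0.13 1.87]
 turn about tool z -0.35 j6 1.04
 shift after-turn axes [0.65 0.13 1.87]
valve wrist [313.5 199.8] 0.86 [ 0.4605 -0.3378  0.    ]
valve wrist [376.3 276.3] 0.64 [ 0.3614 -0.3795  0.    ]
```

View pics/w11.png

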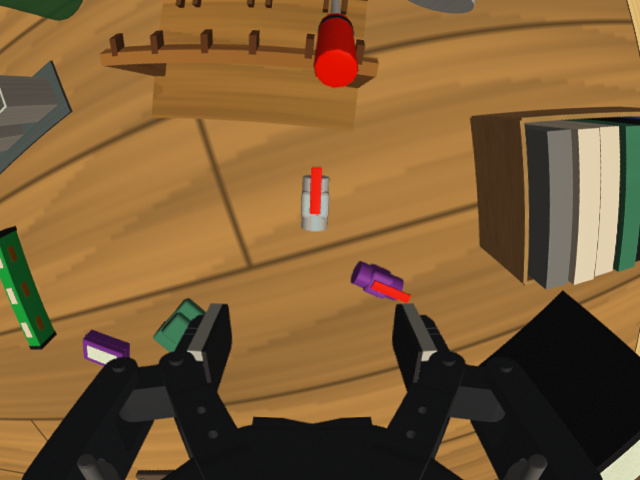

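View pics/t11.png

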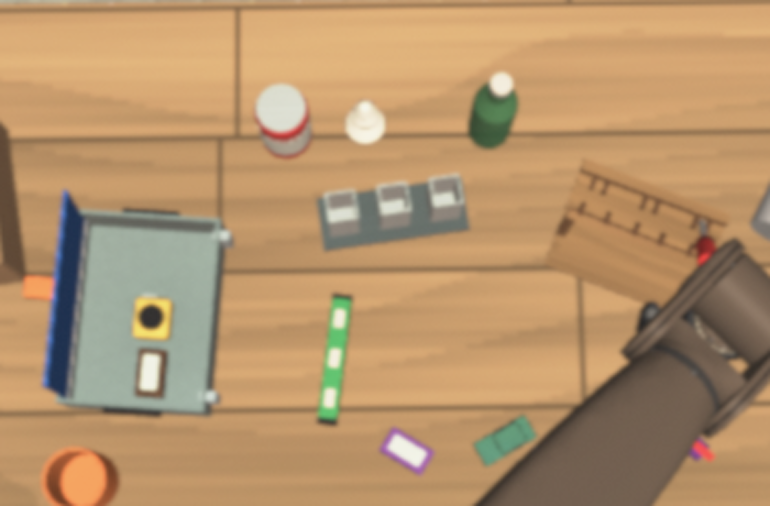

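```bash
python3 - <<'E'
from h import *
P=[onz('wrist',p,z)[:2] for p,z in [((302.5,178),.013),((328,178),.013),((326.5,231),.013),((302,231),.013),((316,168),.029)]]
print(np.round(P,4),np.mean(P[:4],0))
m=np.mean(P[:4],0);go([m[0],m[1],.006],-106)
E
```

```text
[[ 0.4866 -0.3344]
 [ 0.4799 -0.3575]
 [ 0.4297 -0.342 ]
 [ 0.4364 -0.3189]
 [ 0.4944 -0.3497]] [ 0.45816932 -0.33820205]
clock 25.32 at [ 0.4587 -0.3355  0.2185] jaw -106.21 toolz [ 0.  0. -1.] w 7.02 F [-0.4  0.2 -0.1]
 shift now-axes cm [2.000e-02 2.800e-01 2.125e+01]
 turn about tool z -0.21 j6 1.04
 shift after-turn axes [2.000e-02 2.800e-01 2.125e+01]
```

play_rows(motion=[[0.1,0.2,3,0],[0,0,4,0],[0,0,4,0],[0,0,4,0],[0,0,3,0],[0,0,1.5,0],[0,0,1,0],[0,0,0.5,0]], claw=5.5)

```text
clock: 25.98
eef_pos: [0.4586, -0.3376, 0.007]
orientation: [-0.001, 0.99, -0.141, -0.001]
ft_force: [0.0, 0.1, 0.1]
gripper_width: 0.0548
```

play_rows(motion=[[0,0,0.2,0],[0,0,0,0],[0,0,0,0],[0,0,0,0],[0,0,0,0],[0,0,0,0],[0,0,0,0],[0,0,0,0]], claw=1.5)

```text
clock: 26.65
eef_pos: [0.4597, -0.3402, 0.008]
orientation: [0.001, 0.99, -0.142, 0.001]
ft_force: [0.9, 1.8, 7.1]
gripper_width: 0.0248
```

play_rows(motion=[[0,0,-1,0],[0,0,-3,0],[0,0,-4,0],[0,0,-4,0],[0,0,-3,0],[0,0,-1,0],[0,0,0,-6],[0,0,0,-6]])

```text
clock: 27.32
eef_pos: [0.4582, -0.3392, 0.1663]
orientation: [0.0, 0.999, -0.036, -0.0]
ft_force: [-0.4, -0.2, -4.0]
gripper_width: 0.0249
```

```bash
python3 - <<'E'
from h import *
C=np.array([.5275,.296]);ex=np.array([.9976,-.0698]);ey=np.array([.0698,.9976])
t=C+.072*ex-.006*ey; print(t)
go([t[0],t[1],.166],-94)
snap('wrist','w12')
E
```

```text
[0.5989084 0.2849888]
clock 27.32 at [ 0.4582 -0.3392  0.1663] jaw -94.08 toolz [-0. -0. -1.] w 2.49 F [-0.4 -0.2 -4. ]
 shift now-axes cm [ 9.590e+00 -6.326e+01  1.000e-02]
 turn about tool z -0.08 j6 0.83
 shift after-turn axes [ 9.680e+00 -6.325e+01  1.000e-02]
```

View pics/w12.png

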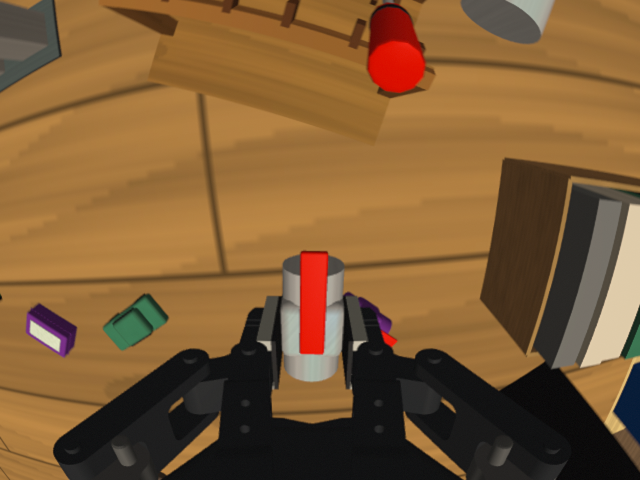

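play_rows(motion=[[0.6,-3,0,0],[0.6,-3.8,0,0],[0.6,-3.8,0,0],[0.6,-3.8,0,0],[0.6,-3.8,0,0],[0.6,-3.8,0,0],[0.6,-3.8,0,0],[0.6,-3.8,0,0]])

```text
clock: 28.03
eef_pos: [0.5278, -0.0458, 0.1643]
orientation: [-0.0, 0.999, -0.039, -0.002]
ft_force: [1.0, -0.3, -3.1]
gripper_width: 0.0249
```

play_rows(motion=[[0.6,-3.8,0,0],[0.6,-3.8,0,0],[0.6,-3.8,0,0],[0.6,-3.8,0,0],[0.6,-3.8,0,0],[0.6,-3.8,0,0],[0.6,-3.8,0,0],[0.6,-3.8,0,0]])

```text
clock: 28.7
eef_pos: [0.5988, 0.2531, 0.1636]
orientation: [0.001, 0.999, -0.039, -0.002]
ft_force: [0.9, 0.0, -3.0]
gripper_width: 0.025
```

play_rows(motion=[[0,-2.2,0,0],[0,-1,0,0],[0,0,0,0],[0,0,0,0],[0,0,0,0]])

```text
clock: 29.12
eef_pos: [0.6019, 0.2819, 0.1652]
orientation: [0.001, 0.999, -0.039, -0.001]
ft_force: [0.8, 0.4, -2.5]
gripper_width: 0.0249
```

```bash
python3 - <<'E'
from h import *
go([.598,.287,.014],-94)
snap('wrist','w13');snap('top','t13',(150,100,500,330),2.2)
f=lambda p:(p[0]/2.2+150,p[1]/2.2+100)
E
```

```text
clock 29.12 at [0.6019 0.2819 0.1652] jaw -94.46 toolz [-0.002 -0.001 -1.   ] w 2.49 F [ 0.8  0.4 -2.5]
 shift now-axes cm [-0.4  -0.5  15.12]
 turn about tool z -0.46 j6 1.93
 shift after-turn axes [-0.4  -0.5  15.12]
```

View pics/w13.png

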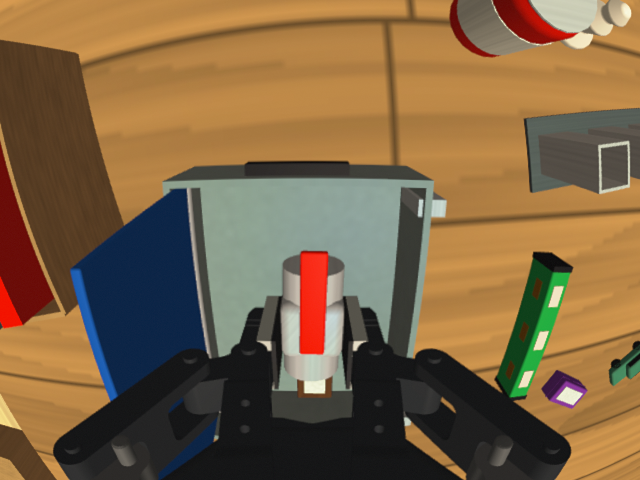

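play_rows(motion=[[-0.4,-0.4,0,0],[0,0,3,0],[0,0,3,0],[0,0,3,0],[0,0,2.5,0],[0,0,1.5,0],[0,0,1,0],[0,0,0.5,0]])

```text
clock: 29.88
eef_pos: [0.5983, 0.2874, 0.0202]
orientation: [0.0, 0.999, -0.038, -0.001]
ft_force: [0.1, -0.0, -2.9]
gripper_width: 0.0253
```

play_rows(motion=[[0,0,0.5,0],[0,0,0.2,0],[0,0,0,0],[0,0,0,0],[0,0,0,0]])

```text
clock: 30.3
eef_pos: [0.5996, 0.2881, 0.0157]
orientation: [-0.0, 0.999, -0.038, 0.001]
ft_force: [0.9, 0.6, -2.1]
gripper_width: 0.0247
```

play_rows(motion=[[0,0,0.1,0],[0,0,0.1,0],[0,0,0,0]])

```text
clock: 30.55
eef_pos: [0.5992, 0.288, 0.013]
orientation: [-0.0, 0.999, -0.038, 0.001]
ft_force: [-1.3, -0.9, -0.2]
gripper_width: 0.0249
```

play_rows(motion=[[0,0,0,0],[0,0,0,0],[0,0,0,0],[0,0,0,0],[0,0,-1,0],[0,0,-2.5,0],[0,0,-4,0],[0,0,-4,0]], claw=5)

```text
clock: 31.22
eef_pos: [0.5975, 0.2874, 0.1276]
orientation: [0.001, 0.999, -0.038, -0.002]
ft_force: [1.2, 0.6, 0.3]
gripper_width: 0.0497
```

play_rows(motion=[[0,0,-4,0],[0,0,-4,0],[0,0,-4,0],[0,0,-3,0],[-1.8,-2.6,-1.3,0],[-1.8,-2.6,0,0],[-1.8,-2.6,0,0],[-1.8,-2.6,0,0]])

```text
clock: 31.88
eef_pos: [0.5343, 0.3979, 0.2922]
orientation: [-0.001, 0.999, -0.038, 0.001]
ft_force: [-0.1, 0.8, -1.4]
gripper_width: 0.0497
```

play_rows(motion=[[0,0,0,-7],[0,0,0,-7],[0,0,0,-7],[0,0,0,-7],[0,0,0,-7],[0,0,0,-7],[0,0,0,-7],[0,0,0,-7]])

```text
clock: 32.55
eef_pos: [0.5347, 0.3969, 0.2913]
orientation: [-0.0, 0.899, 0.438, 0.0]
ft_force: [-0.5, 1.3, 0.5]
gripper_width: 0.0497
```

play_rows(motion=[[0,0,0,-7],[0,0,0,-7],[0,0,0,-7],[0,0,0,-7],[0,0,0,-6],[0,0,0,0],[0,0,0,0],[0,0,0,0]])

```text
clock: 33.22
eef_pos: [0.5348, 0.3969, 0.2908]
orientation: [0.0, 0.734, 0.679, 0.0]
ft_force: [0.3, 0.8, -0.1]
gripper_width: 0.0502
```

```bash
python3 - <<'E'
from h import *
go([.535,.400,.173],-3.8)
snap('wrist','w14');snap('top','t14',(150,100,500,330),2.2);snap('side','s14',(200,100,400,300),3)
find('tab',.192)
E
```

```text
clock 33.22 at [0.5348 0.3969 0.2908] jaw -4.49 toolz [ 0.  0. -1.] w 5.02 F [ 0.3  0.8 -0.1]
 shift now-axes cm [ 3.000e-01 -1.000e-02  1.178e+01]
 turn about tool z -0.69 j6 0.56
 shift after-turn axes [ 3.000e-01 -1.000e-02  1.178e+01]
tab wrist [311.7 246.5] 0.8 [0.5346 0.3933 0.192 ]
```

View pics/w14.png

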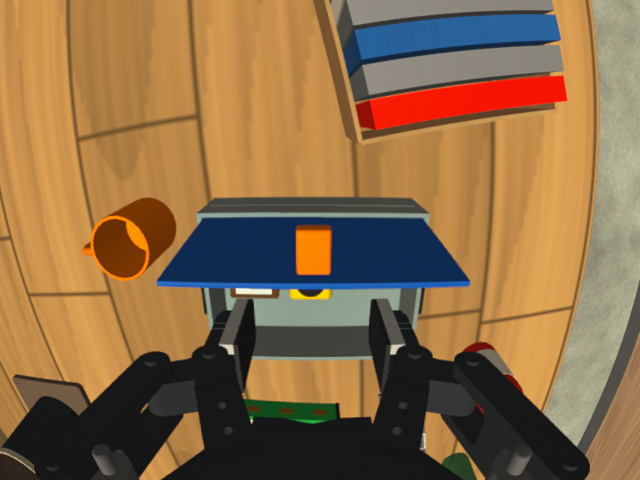

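View pics/t14.png

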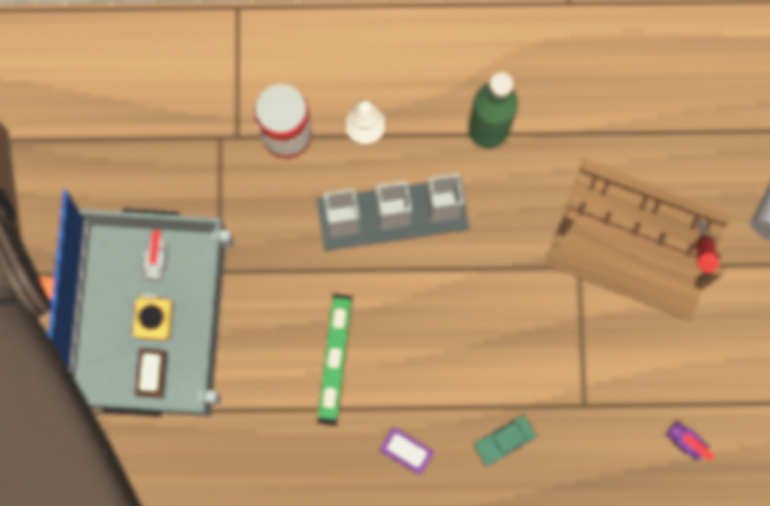

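View pics/s14.png

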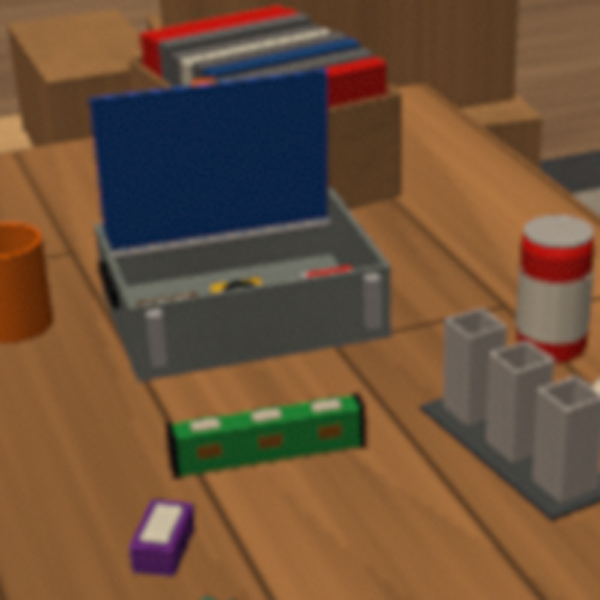

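play_rows(motion=[[0.3,0,2.5,0],[0,0,3,0],[0,0,3,0],[0,0,2,0],[0,0,1,0],[0,0,0.3,0],[0,0,0,0],[0,0,0,0]])

```text
clock: 34.08
eef_pos: [0.536, 0.4005, 0.1743]
orientation: [0.0, 0.734, 0.68, 0.001]
ft_force: [0.2, -0.1, 1.3]
gripper_width: 0.0498
```

```bash
python3 - <<'E'
from h import *
go([.535,.400,.173],-3.8)
snap('wrist','w15')
E
```

```text
clock 34.08 at [0.536  0.4005 0.1743] jaw -4.37 toolz [ 0.003  0.001 -1.   ] w 4.98 F [ 0.2 -0.1  1.3]
 shift now-axes cm [-0.06 -0.1   0.13]
 turn about tool z -0.57 j6 0.57
 shift after-turn axes [-0.05 -0.1   0.13]
```

View pics/w15.png

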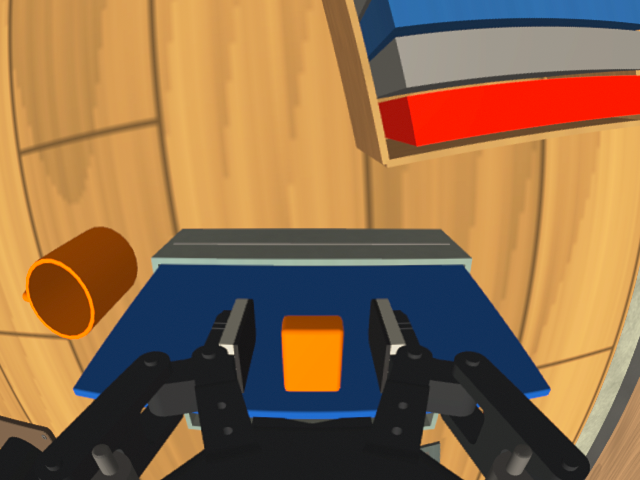

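Tab sits centred between the pads. Grip and fold down.

play_rows(motion=[[0,0,0.1,0],[0,0,0,0],[0,0,0,0],[0,0,0,0],[0,0,0,0],[0,0,0,0]], claw=1.5, newtons=35)

```text
clock: 34.63
eef_pos: [0.5362, 0.4003, 0.173]
orientation: [0.001, 0.734, 0.68, 0.002]
ft_force: [1.9, 0.3, 5.6]
gripper_width: 0.0233
```

play_rows(motion=[[-1.4,0,-0.1,0],[-1.8,0,0,0],[-1.8,0,0.3,0],[-1.7,0,0.4,0],[-1.7,0,0.6,0],[-1.6,0,0.8,0],[-1.5,0,1,0],[-1.3,0,1.2,0]])

```text
clock: 35.3
eef_pos: [0.5261, 0.2727, 0.1299]
orientation: [-0.0, 0.734, 0.679, 0.002]
ft_force: [3.1, 4.1, 1.7]
gripper_width: 0.0234
```

play_rows(motion=[[-1.2,0,1.3,0],[-1,0,1.5,0],[-0.8,0,1.6,0],[-0.3,0,0.8,0],[-0.3,0,0.8,0],[0,0,0,0],[0,0,0,0],[0,0,0,0]])

```text
clock: 35.97
eef_pos: [0.523, 0.2353, 0.0686]
orientation: [0.001, 0.733, 0.68, -0.001]
ft_force: [4.4, -3.9, -0.1]
gripper_width: 0.023
```

```bash
python3 - <<'E'
from h import *
go([.523,.231,.051],-3.8)
snap('side','s16',(200,100,400,300),3)
E
```

```text
clock 35.97 at [0.523  0.2353 0.0686] jaw -4.33 toolz [ 0.001 -0.002 -1.   ] w 2.3 F [ 4.4 -3.9 -0.1]
 shift now-axes cm [-0.42  0.03  1.77]
 turn about tool z -0.53 j6 0.32
 shift after-turn axes [-0.42  0.02  1.77]
```

View pics/s16.png

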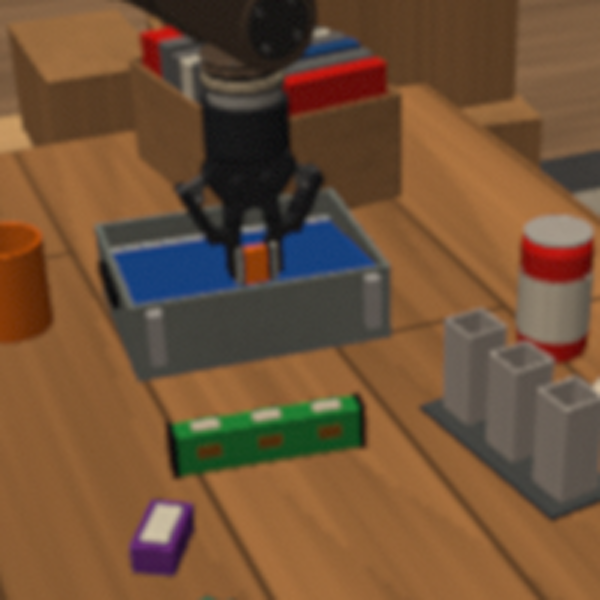

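Same place as the start; press on down to level.

play_rows(motion=[[-0.1,0,0.4,0],[-0.1,0,0.4,0],[-0.1,0,0.4,0],[-0.1,0,0.3,0],[0,0,0,0],[0,0,0,0]])

```text
clock: 36.52
eef_pos: [0.5228, 0.2318, 0.0541]
orientation: [0.001, 0.733, 0.68, -0.0]
ft_force: [3.7, -3.4, 1.2]
gripper_width: 0.0232
```

play_rows(motion=[[0,0,0.2,0],[0,0,0,0],[0,0,0,0]])

```text
clock: 36.77
eef_pos: [0.5228, 0.2314, 0.0523]
orientation: [0.001, 0.733, 0.68, -0.0]
ft_force: [3.1, -6.1, 2.7]
gripper_width: 0.0235
```

play_rows(motion=[[0,0,0.2,0],[0,0,0,0],[0,0,0,0]])

```text
clock: 37.02
eef_pos: [0.5227, 0.2312, 0.0504]
orientation: [0.001, 0.733, 0.68, -0.001]
ft_force: [2.3, -6.1, 3.2]
gripper_width: 0.0236
```

```bash
python3 - <<'E'
from h import *
go([.523,.231,.051],-3.8)
snap('side','s17',(200,100,400,300),3)
E
```

```text
clock 37.02 at [0.5227 0.2312 0.0504] jaw -4.3 toolz [ 0.    -0.003 -1.   ] w 2.36 F [ 2.3 -6.1  3.2]
 shift now-axes cm [-0.01  0.03 -0.06]
 turn about tool z -0.5 j6 0.32
 shift after-turn axes [-0.01  0.03 -0.06]
```

View pics/s17.png

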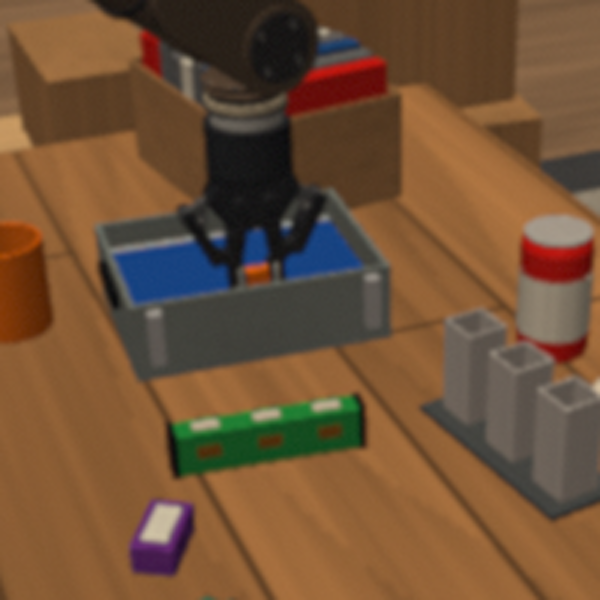

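play_rows(motion=[[-0.2,0,0.1,0],[0,0,0.1,0],[0,0,0,0],[0,0,0,0]])

```text
clock: 37.4
eef_pos: [0.5227, 0.2309, 0.0494]
orientation: [0.0, 0.733, 0.68, 0.001]
ft_force: [1.3, -1.3, 6.2]
gripper_width: 0.0228
```

play_rows(motion=[[0,0,0.2,0],[0,0,0,0],[0,0,0,0]])

```text
clock: 37.65
eef_pos: [0.5228, 0.231, 0.0493]
orientation: [0.0, 0.733, 0.68, 0.0]
ft_force: [-3.0, -2.9, 16.8]
gripper_width: 0.0234
```

play_rows(motion=[[0,0,0,0],[0,0,0,0],[0,0,0,0],[0,0,0,0],[0,0,-0.5,0],[0,0,-1.5,0],[0,0,-3,0],[0,0,-4,0]], claw=5)

```text
clock: 38.32
eef_pos: [0.5192, 0.2297, 0.1334]
orientation: [-0.002, 0.733, 0.68, -0.004]
ft_force: [0.9, -0.5, -0.2]
gripper_width: 0.0497
```

play_rows(motion=[[0,0,-4,0],[0,0,-4,0],[0,0,-3,0],[-3.4,-0.8,0,0],[-3.4,-0.8,0,0],[-3.4,-0.8,0,0],[-3.4,-0.8,0,0],[-3.4,-0.8,0,0]])

```text
clock: 38.98
eef_pos: [0.4683, 0.0629, 0.2463]
orientation: [-0.0, 0.733, 0.68, -0.0]
ft_force: [0.8, -0.8, 0.0]
gripper_width: 0.0496
```

play_rows(motion=[[0,0,0,7],[0,0,0,7],[0,0,0,7],[0,0,0,7],[0,0,0,7],[0,0,0,7],[0,0,0,7],[0,0,0,7]])

```text
clock: 39.65
eef_pos: [0.469, 0.064, 0.2462]
orientation: [-0.0, 0.967, 0.253, -0.0]
ft_force: [0.5, 0.1, 0.4]
gripper_width: 0.0498
```

play_rows(motion=[[0,0,0,7],[0,0,0,7],[0,0,0,7],[0,0,0,7],[0,0,0,7],[0,0,0,1],[0,0,0,0],[0,0,0,0]])

```text
clock: 40.32
eef_pos: [0.4692, 0.064, 0.2463]
orientation: [-0.0, 0.999, -0.054, -0.0]
ft_force: [-0.5, -0.7, -0.2]
gripper_width: 0.0499
```

```bash
python3 - <<'E'
from h import *
go([.467,.063,.02],-96.7)
snap('wrist','w18');snap('side','s18',(200,100,400,300),3)
find('level_center',.02);find('tab',.07);find('tab',.07,'top');find('tab',.07,'side')
r={c:models.mark_of('tab',c)[0]['at'] for c in('top','side')}
print(tri([ray(c,r[c]) for c in r]))
E
```

```text
clock 40.32 at [0.4692 0.064  0.2463] jaw -96.21 toolz [-0.  0. -1.] w 4.99 F [-0.5 -0.7 -0.2]
 shift now-axes cm [-0.2   0.13 22.63]
 turn about tool z 0.49 j6 1.6
 shift after-turn axes [-0.2   0.13 22.63]
level_center wrist [312.4 201.8] 0.93 [0.4678 0.0636 0.02  ]
tab wrist [129.  180.4] 0.79 [0.5217 0.2313 0.07  ]
tab wrist [313.1 195.9] 0.5 [0.4844 0.0612 0.07  ]
tab top [162.2 229.8] 0.55 [0.5602 0.4362 0.07  ]
tab side [382.4 215.6] 0.7 [0.7028 0.015  0.07  ]
tab side [283.3 194.4] 0.6 [0.5154 0.2233 0.07  ]
(array([ 0.74379338,  0.41135652, -0.14594399]), [0.16579461609218493, 0.16579461609218502])
```

View pics/w18.png

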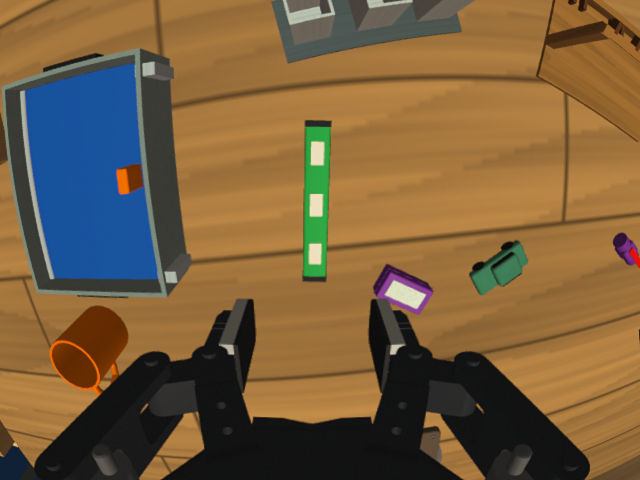

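View pics/s18.png

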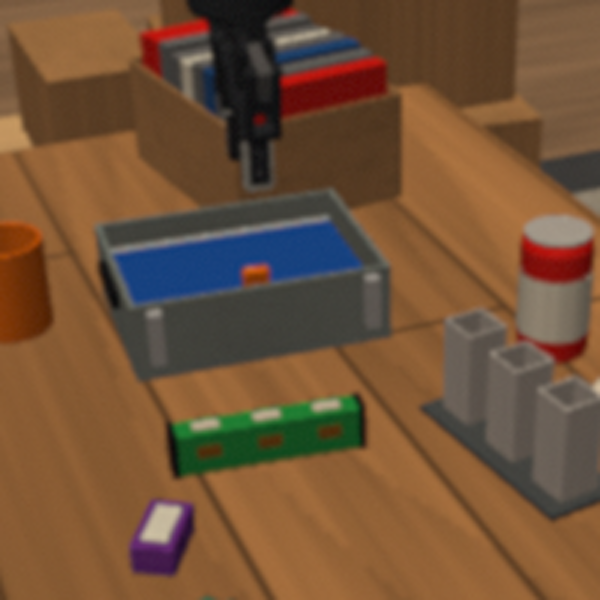

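play_rows(motion=[[-0.1,0.1,3,1],[0,0,4,0],[0,0,4,0],[0,0,4,0],[0,0,4,0],[0,0,2,0],[0,0,1.5,0],[0,0,0.7,0]])

```text
clock: 41.38
eef_pos: [0.4663, 0.0632, 0.0117]
orientation: [-0.0, 0.998, -0.064, -0.003]
ft_force: [-0.1, -0.6, 0.9]
gripper_width: 0.0501
```

play_rows(motion=[[0,0,0.2,0],[0,0,0,0],[0,0,0,0],[0,0,0,0],[0,0,0,0],[0,0,0,0],[0,0,0,0],[0,0,0,0]], claw=1.5, newtons=50)

```text
clock: 42.05
eef_pos: [0.4686, 0.0631, 0.013]
orientation: [-0.0, 0.998, -0.064, 0.0]
ft_force: [-0.1, -0.1, 1.3]
gripper_width: 0.0232
```

play_rows(motion=[[0,0,-1,0],[0,0,-3,0],[0,0,-4,0],[0,0,-4,0],[0,0,-2,0],[0,0,-1,-3],[0,0,0,0],[0,0,0,0]])

```text
clock: 42.72
eef_pos: [0.4683, 0.0631, 0.163]
orientation: [0.0, 0.999, -0.039, 0.001]
ft_force: [-0.2, -0.9, -2.3]
gripper_width: 0.023
```

```bash
python3 - <<'E'
from h import *
go([.5285,.308,.16],-94)
snap('wrist','w19')
E
```

```text
clock 42.72 at [0.4683 0.0631 0.163 ] jaw -94.42 toolz [ 0.001 -0.    -1.   ] w 2.3 F [-0.2 -0.9 -2.3]
 shift now-axes cm [  4.11 -24.88   0.3 ]
 turn about tool z -0.42 j6 1.57
 shift after-turn axes [  4.3  -24.85   0.3 ]
```

View pics/w19.png

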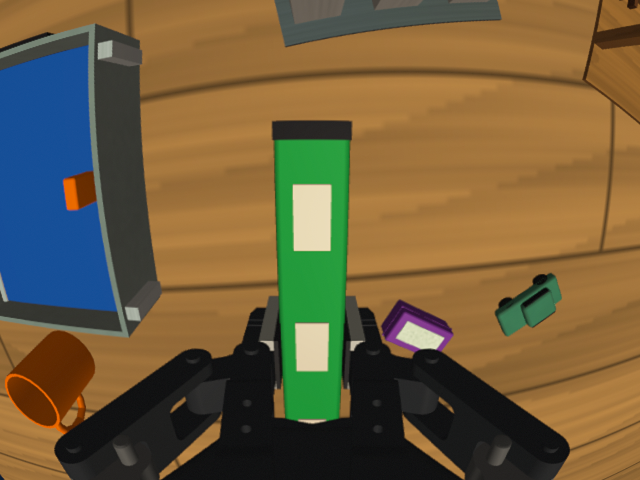

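play_rows(motion=[[0.6,-3.5,0,0],[0.6,-3.9,0,0],[0.6,-3.9,0,0],[0.6,-3.9,0,0],[0.6,-3.9,0,0],[0.6,-3.5,0,0],[0.6,-2.2,0,0],[0,0,0,0]])

```text
clock: 43.43
eef_pos: [0.5285, 0.3106, 0.1598]
orientation: [-0.0, 0.999, -0.037, -0.001]
ft_force: [-0.5, -0.0, -1.8]
gripper_width: 0.023
```

play_rows(motion=[[0,0,2.5,0],[0,0,2.5,0],[0,0,2,0],[0,0,1,0],[0,0,0.6,0],[0,0,0.4,0],[0,0,0.2,0],[0,0,0,0]])

```text
clock: 44.1
eef_pos: [0.5295, 0.3072, 0.0709]
orientation: [-0.0, 0.999, -0.038, 0.001]
ft_force: [0.4, -0.2, -0.9]
gripper_width: 0.0233
```

```bash
python3 - <<'E'
from h import *
go([.5285,.308,.062],-94)
snap('wrist','w20')
E
```

```text
clock 44.1 at [0.5295 0.3072 0.0709] jaw -94.38 toolz [ 0.001  0.    -1.   ] w 2.33 F [ 0.4 -0.2 -0.9]
 shift now-axes cm [-0.11 -0.07  0.89]
 turn about tool z -0.38 j6 2.01
 shift after-turn axes [-0.11 -0.08  0.89]
```

View pics/w20.png

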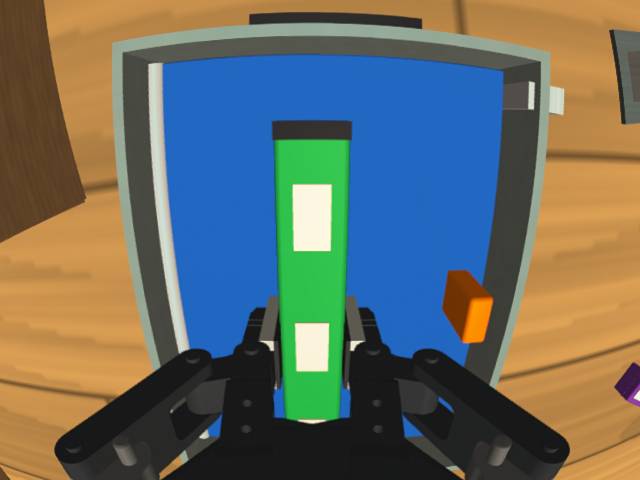

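play_rows(motion=[[0,0,0.3,0],[0,0,0.3,0],[0,0,0.2,0],[0,0,0.1,0],[0,0,0,0],[0,0,0,0]])

```text
clock: 44.65
eef_pos: [0.5289, 0.3072, 0.0613]
orientation: [0.0, 0.999, -0.038, -0.0]
ft_force: [0.5, 0.9, -1.9]
gripper_width: 0.0232
```

play_rows(motion=[[0,0,0.1,0],[0,0,0,0],[0,0,0,0]])

```text
clock: 44.9
eef_pos: [0.529, 0.3072, 0.0603]
orientation: [0.0, 0.999, -0.038, -0.0]
ft_force: [-0.0, -0.0, -1.8]
gripper_width: 0.0229
```

play_rows(motion=[[0,0,0.1,0],[0,0,0,0],[0,0,0,0]])

```text
clock: 45.15
eef_pos: [0.5292, 0.3073, 0.06]
orientation: [-0.0, 0.999, -0.038, 0.0]
ft_force: [-1.6, -0.6, 2.0]
gripper_width: 0.0232
```

play_rows(motion=[[0,0,0,0],[0,0,0,0],[0,0,0,0],[0,0,0,0],[0,0,-0.5,0],[0,0,-2,0],[0,0,-4,0],[0,0,-4,0]], claw=5)

```text
clock: 45.82
eef_pos: [0.5275, 0.3066, 0.1636]
orientation: [0.001, 0.999, -0.038, -0.002]
ft_force: [0.6, 0.1, 0.8]
gripper_width: 0.0498
```

play_rows(motion=[[0,0,-4,0],[0,0,-4,0],[0,0,-4,0],[0,0,-1.5,0],[0.5,3.5,0,0],[0.5,3.8,0,0],[0.5,3.8,0,0],[0.5,3.8,0,0]])

```text
clock: 46.48
eef_pos: [0.5373, 0.1559, 0.3]
orientation: [-0.0, 0.999, -0.037, 0.001]
ft_force: [0.8, 0.2, -0.6]
gripper_width: 0.05
```

play_rows(motion=[[0.5,3.8,0,0],[0.5,3.8,0,0],[0.5,3.8,0,0],[0.5,3.8,0,0],[0.5,3.8,0,0],[0.5,3.8,0,0],[0.5,3.8,0,0],[0.5,3.8,0,0]])

```text
clock: 47.15
eef_pos: [0.5541, -0.151, 0.2999]
orientation: [0.0, 0.999, -0.038, 0.0]
ft_force: [-0.3, 0.6, 0.2]
gripper_width: 0.0497
```

play_rows(motion=[[0.5,3.8,0,0],[0.5,3.8,0,0],[0.5,3.8,0,0],[0.5,3.8,0,7],[0.5,3.5,0,7],[0,1,0,7],[0,0,0,0],[0,0,0,0]])

```text
clock: 47.82
eef_pos: [0.5574, -0.3472, 0.2992]
orientation: [-0.0, 0.976, -0.219, -0.0]
ft_force: [0.2, 0.5, 0.6]
gripper_width: 0.0499
```

```bash
python3 - <<'E'
from h import *
go([.565,-.38,.25],-115.4)
snap('wrist','w21');snap('top','t21',(150,100,500,330),2.2);snap('side','s21')
find('driver_red',.008)
E
```

```text
clock 47.82 at [ 0.5574 -0.3472  0.2992] jaw -115.26 toolz [-0.     0.001 -1.   ] w 4.99 F [0.2 0.5 0.6]
 shift now-axes cm [2.09 2.65 4.92]
 turn about tool z 0.14 j6 1.3
 shift after-turn axes [2.1  2.64 4.92]
driver_red wrist [335.4  97.5] 0.58 [ 0.644  -0.4156  0.008 ]
```

View pics/w21.png

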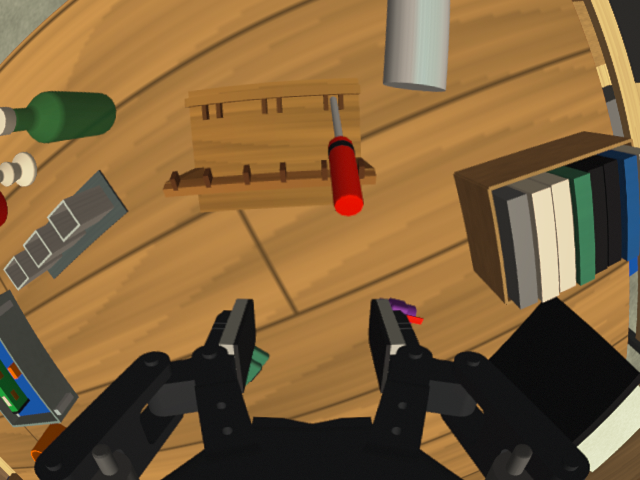

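View pics/t21.png

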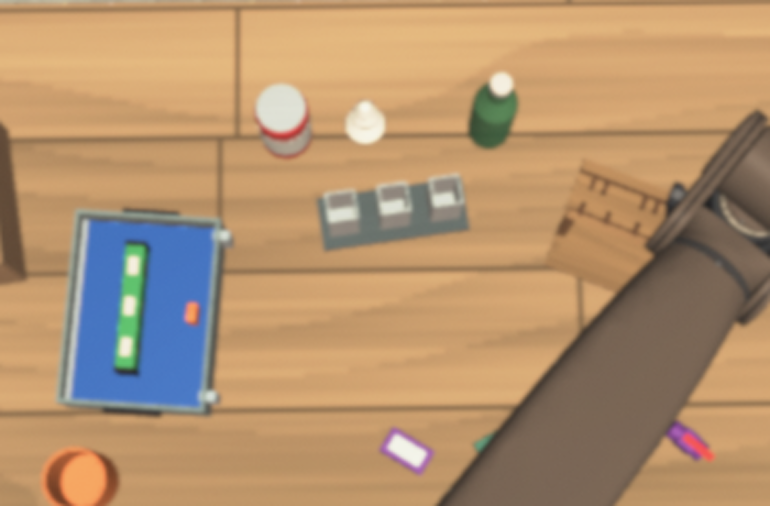

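View pics/s21.png

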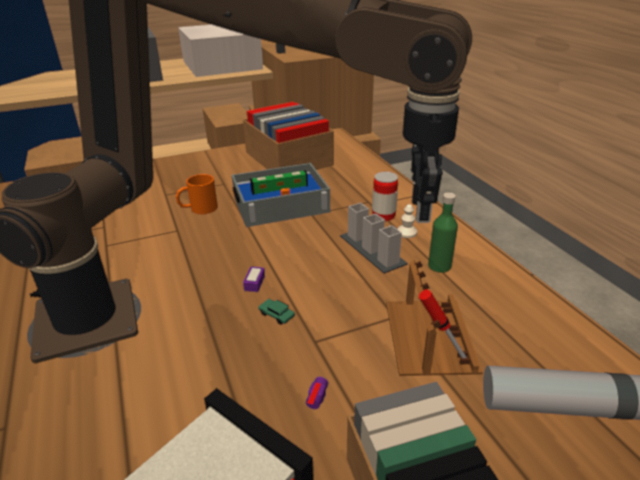

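```bash
python3 - <<'E'
from h import *
c=eyes.calibration('wrist')
e=onz('wrist',(348.5,205),.164,c);j=onz('wrist',(341,142),.090,c);t=onz('wrist',(335.4,97.5),.008,c)
print('end',e.round(4),'junction',j.round(4),'tip',t.round(4))
a=(e-t);print(np.linalg.norm(a),np.degrees(np.arccos(a[2]/np.linalg.norm(a))),'plan heading',np.degrees(np.arctan2(-a[1],-a[0])))
# rack row ends: crossbar/lip direction
l=onz('wrist',(190,100),.03,c);r=onz('wrist',(358,88),.03,c);d=l-r;print('rack y heading',np.degrees(np.arctan2(d[1],d[0])))
u=a/np.linalg.norm(a)
g=e-u*.020; print('grasp',g)
go([g[0],g[1],g[2]-.019],-115.4)
for q in ['caddy']: find(q,0)
# cup rims
for n,px in [('A',[(48,212),(66,201),(79,220),(62,234)]),('B',[(23,243),(37,231),(50,249),(36,265)])]:
    P=[onz('wrist',p,.09,c)[:2] for p in px];print(n,np.round(P,3).tolist(),np.mean(P,0).round(3))
E
```

```text
end [ 0.5612 -0.3781  0.164 ] junction [ 0.6013 -0.396   0.09  ] tip [ 0.644  -0.4156  0.008 ]
0.18054073205654494 30.223212566259857 plan heading -24.384932119437547
rack y heading 67.44757624864194
grasp [ 0.57041358 -0.3822662   0.14671858]
clock 48.02 at [ 0.5581 -0.3454  0.2997] jaw -115.17 toolz [ 0. -0. -1.] w 5.01 F [-0.1  0.4 -0.6]
 shift now-axes cm [ 2.68  2.81 17.2 ]
 turn about tool z 0.23 j6 1.3
 shift after-turn axes [ 2.69  2.8  17.2 ]
caddy wrist [ 76.3 226.5] 0.97 [ 0.6599 -0.0192 -0.    ]
A [[0.689, -0.063], [0.686, -0.097], [0.659, -0.101], [0.657, -0.067]] [ 0.673 -0.082]
B [[0.677, 0.004], [0.678, -0.031], [0.65, -0.036], [0.644, 0.003]] [ 0.663 -0.015]
```

play_rows(motion=[[1.4,1.4,2,-0.8],[1.3,1.4,3,0],[0,0,3.5,0],[0,0,3.5,0],[0,0,2.5,0],[0,0,1.2,0],[0,0,0.6,0],[0,0,0.4,0]])

```text
clock: 48.73
eef_pos: [0.5708, -0.3833, 0.1326]
orientation: [0.0, 0.977, -0.212, 0.0]
ft_force: [-0.2, 0.8, 1.0]
gripper_width: 0.0503
```

play_rows(motion=[[0,0,0.3,0],[0,0,0,0],[0,0,0,0]])

```text
clock: 48.98
eef_pos: [0.5712, -0.3844, 0.1315]
orientation: [0.001, 0.977, -0.213, 0.001]
ft_force: [-0.2, -0.6, 0.6]
gripper_width: 0.0499
```

```bash
python3 - <<'E'
from h import *
go([.5704,-.3823,.1277],-114.4)
snap('wrist','w22');snap('side','s22',(340,120,540,420),2)
E
```

```text
clock 48.98 at [ 0.5712 -0.3844  0.1315] jaw -114.55 toolz [ 0.002 -0.002 -1.   ] w 4.99 F [-0.2 -0.6  0.6]
 shift now-axes cm [-0.16 -0.16  0.37]
 turn about tool z -0.15 j6 1.26
 shift after-turn axes [-0.16 -0.16  0.37]
```

View pics/w22.png

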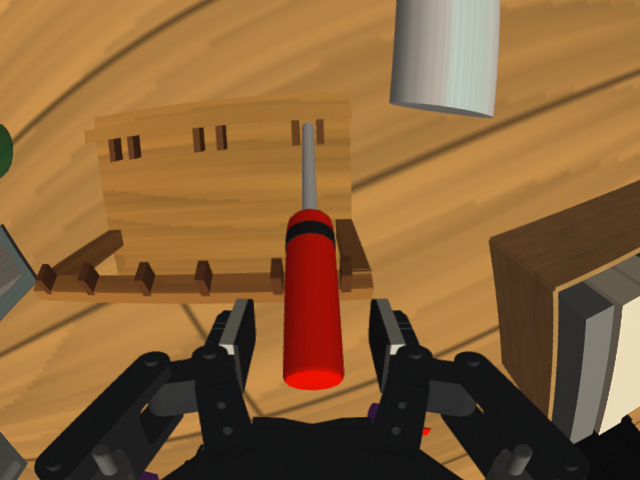

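View pics/s22.png

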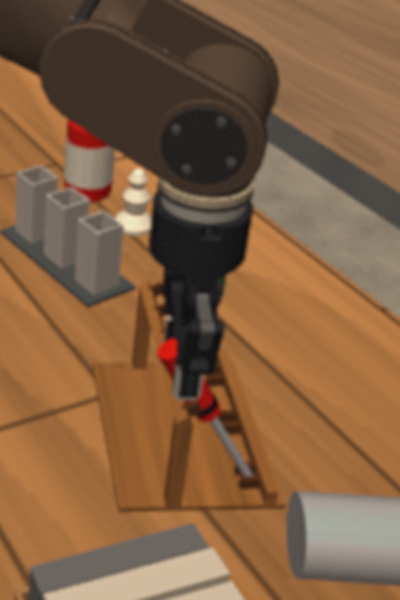

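play_rows(motion=[[-0.1,0,0.3,0],[0,0,0,0],[0,0,0,0]])

```text
clock: 49.33
eef_pos: [0.5692, -0.3832, 0.1262]
orientation: [-0.0, 0.977, -0.213, -0.0]
ft_force: [-0.0, 1.2, 0.0]
gripper_width: 0.0501
```

play_rows(motion=[[0,0,0,0],[0,0,0,0],[0,0,0,0],[0,0,0,0],[0,0,0,0],[0,0,0,0]], claw=1.5, newtons=35)

```text
clock: 49.83
eef_pos: [0.5695, -0.3832, 0.1264]
orientation: [-0.0, 0.977, -0.213, 0.0]
ft_force: [0.5, -0.1, 0.1]
gripper_width: 0.0234
```

play_rows(motion=[[0,0,-0.5,0],[0,0,-1,0],[0,0,-2,0],[0,0,-3,0],[0,0,-3.5,0],[0,0,-3,0],[0,0,-1,0],[0,0,0,0]])

```text
clock: 50.5
eef_pos: [0.5708, -0.3846, 0.272]
orientation: [0.002, 0.977, -0.213, 0.004]
ft_force: [0.5, -0.3, -0.6]
gripper_width: 0.0233
```

```bash
python3 - <<'E'
from h import *
go([.5704,-.3823,.1277],-114.4)
snap('wrist','w23');snap('side','s23',(340,60,540,360),2)
E
```

```text
clock 50.5 at [ 0.5708 -0.3846  0.272 ] jaw -114.56 toolz [ 0.007 -0.006 -1.   ] w 2.33 F [ 0.5 -0.3 -0.6]
 shift now-axes cm [-0.25 -0.23 14.43]
 turn about tool z -0.16 j6 1.26
 shift after-turn axes [-0.25 -0.23 14.43]
```

View pics/w23.png

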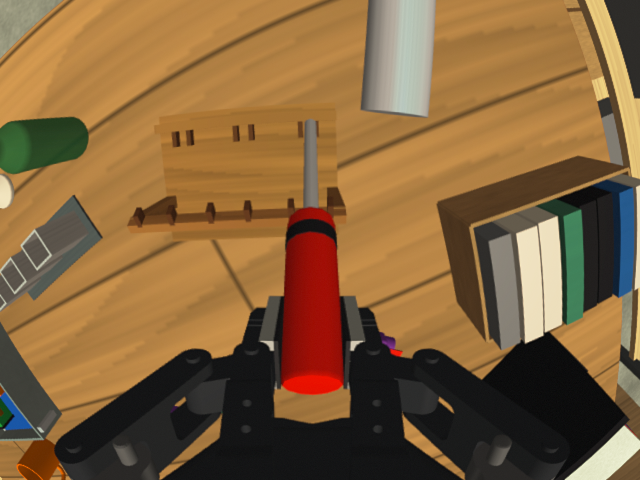

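View pics/s23.png

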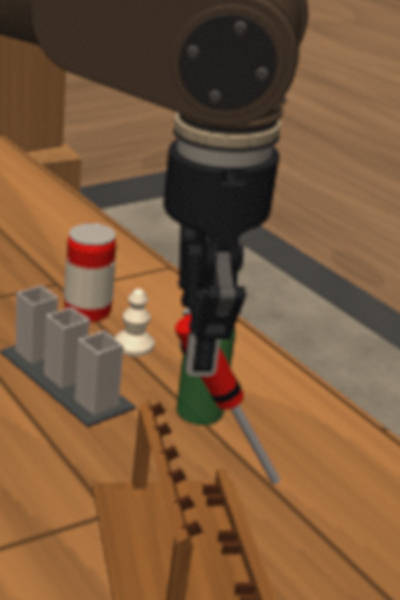

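play_rows(motion=[[-1.7,-3.1,0,0],[-1.7,-3.1,0,0],[-1.7,-3.1,0,0],[-1.7,-3.1,0,0],[-1.7,-3.1,0,0],[-1.7,-3.1,0,0],[-1.7,-3.1,0,0],[-1.7,-3.1,0,0]])

```text
clock: 51.27
eef_pos: [0.5468, -0.0991, 0.2624]
orientation: [-0.0, 0.977, -0.213, -0.003]
ft_force: [0.3, -0.2, -0.9]
gripper_width: 0.0233
```

play_rows(motion=[[-1.7,-3.1,0,0],[-1.7,-3.1,0,0],[0,0,0,-7],[0,0,0,-7],[0,0,0,-7],[0,0,0,-7],[0,0,0,-4],[0,0,0,0]])

```text
clock: 51.93
eef_pos: [0.5421, -0.0303, 0.2626]
orientation: [-0.001, 0.998, 0.066, -0.003]
ft_force: [-1.0, -0.8, -2.0]
gripper_width: 0.0231
```

```bash
python3 - <<'E'
from h import *
go([.585,-.0256,.265],-82.3)
snap('wrist','w24');find('caddy',0);find('driver_red',.15)
E
```

```text
clock 51.93 at [ 0.5421 -0.0303  0.2626] jaw -82.49 toolz [-0.006  0.002 -1.   ] w 2.31 F [-1.  -0.8 -2. ]
 shift now-axes cm [ 4.32  0.1  -0.27]
 turn about tool z -0.19 j6 1.2
 shift after-turn axes [ 4.32  0.11 -0.27]
caddy wrist [311.5  81.8] 0.88 [ 0.6627 -0.014  -0.    ]
driver_red wrist [308.2 123.9] 0.58 [ 0.62   -0.0178  0.15  ]
```

View pics/w24.png

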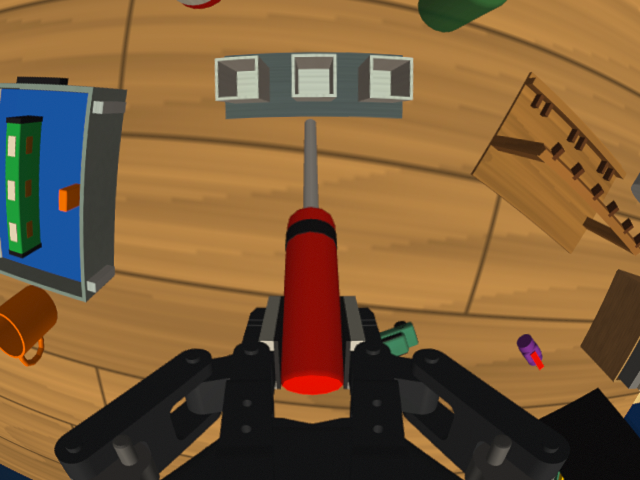

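```bash
python3 - <<'E'
from h import *
s,R=pose();c=eyes.calibration('wrist');p=s['eef_pos']
tipz=p[2]+.019-.1375
for n,z,px in [('cup',.09,[(291.5,55),(336,55),(336,97),(291.5,97)]),]:
    P=[onz('wrist',q,z,c) for q in px]; m=np.mean(P,0);print(np.round(P,4)[:,:2].tolist(),m)
t=onz('wrist',(310,123),tipz,c);print('tip',t)
print('cup in tool',(R.T@(m-p)*100).round(2),'tip in tool',(R.T@(t-p)*100).round(2))
E
```

```text
[[0.6764, 0.0039], [0.6812, -0.0327], [0.6452, -0.0374], [0.6404, -0.0006]] [ 0.66077715 -0.01671657  0.09      ]
tip [ 0.6211035  -0.01896619  0.14567665]
cup in tool [11.95  0.16 17.38] tip in tool [ 7.96 -0.13 11.82]
```

play_rows(motion=[[1.5,0.1,0,0],[2,0.2,0,0],[1.4,0,0,0],[0,0,2,0],[0,0,2,0],[0,0,0.5,0],[0,0,0,0],[0,0,0,0]])

```text
clock: 52.75
eef_pos: [0.5924, -0.0274, 0.2211]
orientation: [-0.0, 0.998, 0.065, -0.0]
ft_force: [-0.7, 0.2, -1.6]
gripper_width: 0.0232
```

```bash
python3 - <<'E'
from h import *
s,R=pose();c=snap('wrist','w25');p=s['eef_pos'];snap('side','s25',(300,130,460,290),3.5)
print(p,s['ft_force'].round(1))
m=np.array([.6608,-.0167,.09]);print('cup in tool',(R.T@(m-p)*100).round(2))
t=p+R@np.array([.0796,-.0013,.1182]);print('tip est',t,proj('wrist',t,c),proj('side',t))
E
```

```text
[ 0.59238069 -0.02735725  0.2211437 ] [-0.7  0.2 -1.6]
cup in tool [ 6.93 -0.17 13.11]
tip est [ 0.67103986 -0.01578937  0.10287279] [310.0326721  123.03432482] [377.58604126 212.34867799]
```

View pics/w25.png

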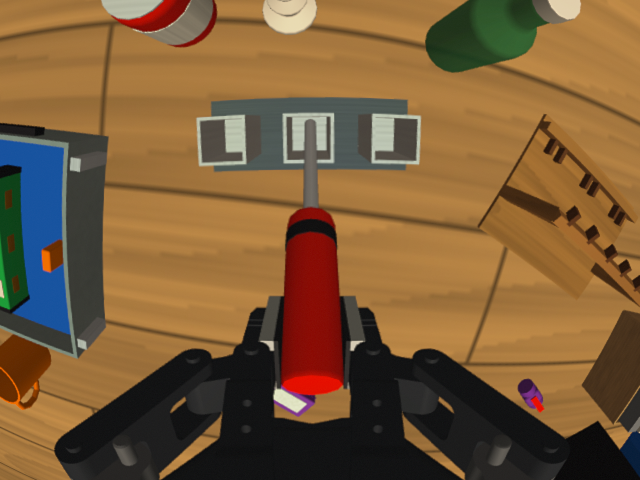

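View pics/s25.png

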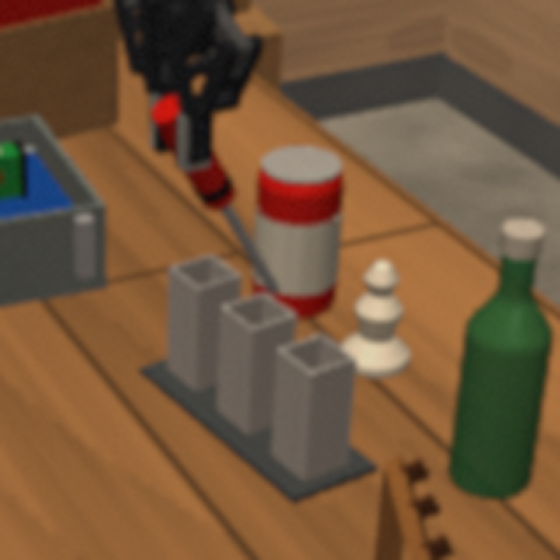

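play_rows(motion=[[-0.1,0,0.8,0],[0,0,0.8,0],[0,0,0.8,0],[0,0,0.6,0],[0,0,0.5,0],[0,0,0.3,0],[0,0,0,0],[0,0,0,0]])

```text
clock: 53.52
eef_pos: [0.5916, -0.0274, 0.1832]
orientation: [-0.0, 0.998, 0.065, -0.0]
ft_force: [0.7, -0.5, -1.2]
gripper_width: 0.0235
```

```bash
python3 - <<'E'
from h import *
s,R=pose();c=snap('wrist','w26');p=s['eef_pos'];snap('side','s26',(300,130,460,290),3.5)
print(p,s['ft_force'].round(1))
m=np.array([.6608,-.0167,.09]);print('cup in tool',(R.T@(m-p)*100).round(2))
E
```

```text
[ 0.59160318 -0.0274334   0.18317024] [ 0.7 -0.5 -1.2]
cup in tool [ 7.   -0.17  9.32]
```

View pics/w26.png

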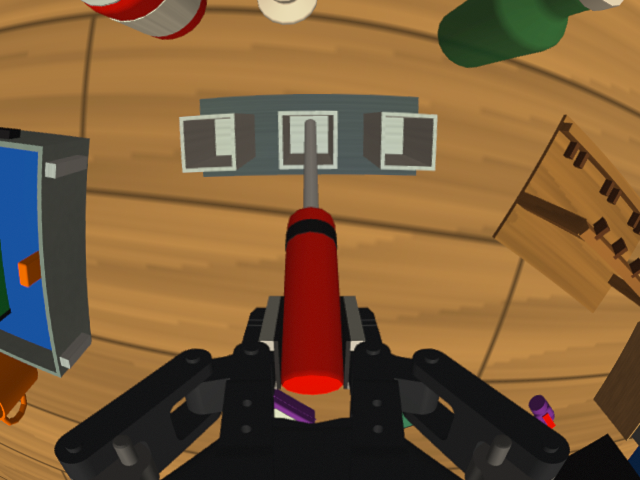

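View pics/s26.png

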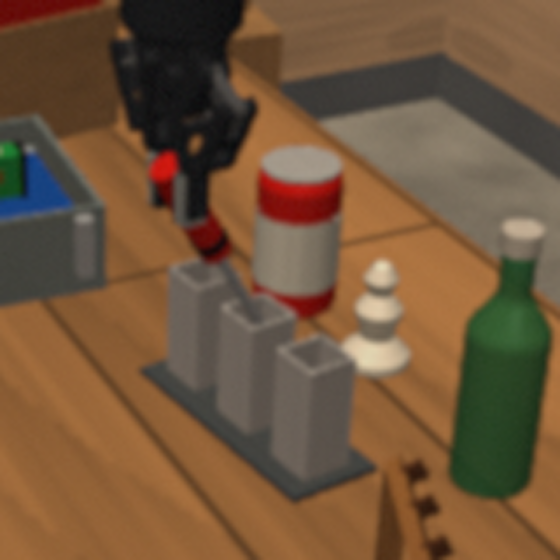

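play_rows(motion=[[0,0,0.4,0],[0.6,0,0,0],[0.7,0,0,0],[0.7,0,0,0],[0.7,0,0,0],[0,0,0,0],[0,0,0,0]], newtons=20)

```text
clock: 54.2
eef_pos: [0.6189, -0.024, 0.1789]
orientation: [0.0, 0.998, 0.065, 0.0]
ft_force: [-2.0, 0.5, -0.3]
gripper_width: 0.0232
```

```bash
python3 - <<'E'
from h import *
s,R=pose();c=snap('wrist','w27');p=s['eef_pos'];snap('side','s27',(300,130,460,290),3.5)
print(p,s['ft_force'].round(1))
m=np.array([.6608,-.0167,.09]);print('cup in tool',(R.T@(m-p)*100).round(2))
E
```

```text
[ 0.61892462 -0.02395791  0.17891843] [-2.   0.5 -0.3]
cup in tool [ 4.24 -0.18  8.89]
```

View pics/w27.png

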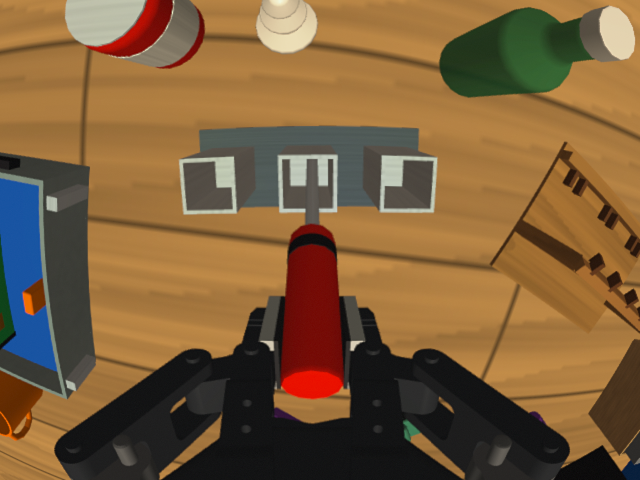

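View pics/s27.png

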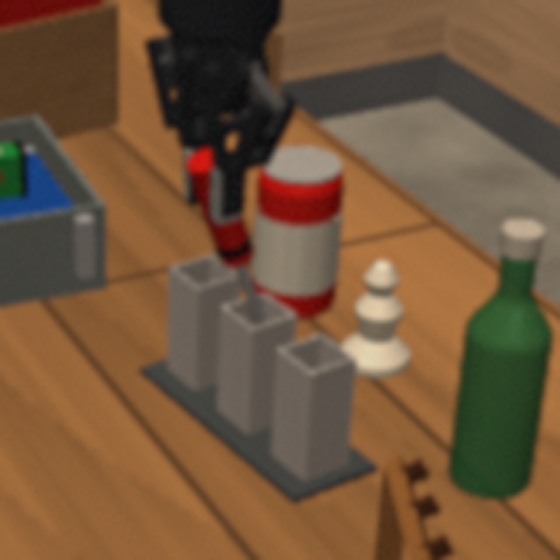

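play_rows(motion=[[0.7,0,0.1,0],[0.7,0,0.1,0],[0.7,0,0.1,0],[0.7,0,0.1,0],[0.5,0,0,0],[0,0,0,0],[0,0,0,0]])

```text
clock: 54.88
eef_pos: [0.6518, -0.0196, 0.175]
orientation: [-0.0, 0.998, 0.065, 0.001]
ft_force: [-0.8, -0.7, -1.4]
gripper_width: 0.0232
```

```bash
python3 - <<'E'
from h import *
s,R=pose();c=snap('wrist','w28');p=s['eef_pos'];snap('side','s28',(300,130,460,290),3.5)
print(p,s['ft_force'].round(1))
m=np.array([.6608,-.0167,.09]);print('cup in tool',(R.T@(m-p)*100).round(2))
E
```

```text
[ 0.65178098 -0.01958148  0.17499072] [-0.8 -0.7 -1.4]
cup in tool [ 0.92 -0.17  8.5 ]
```

View pics/s28.png

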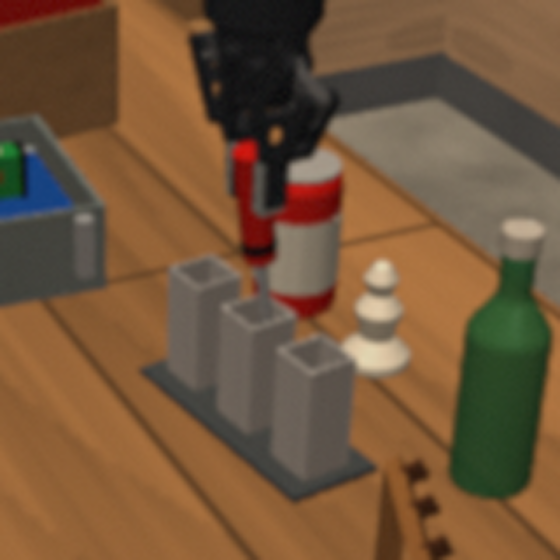

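View pics/w28.png

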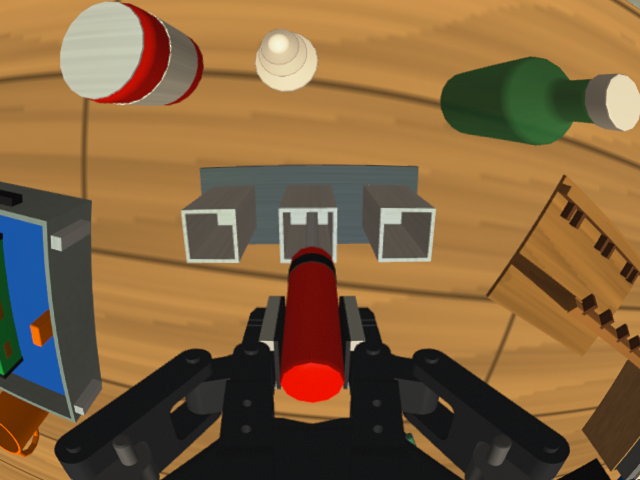

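play_rows(motion=[[0.2,0,0.6,0],[0.2,0,0.6,0],[0,0,0.6,0],[0,0,0.4,0],[0,0,0.3,0],[0,0,0,0],[0,0,0,0]])

```text
clock: 55.57
eef_pos: [0.6547, -0.0191, 0.1496]
orientation: [-0.0, 0.998, 0.065, -0.001]
ft_force: [-2.1, 0.2, -1.3]
gripper_width: 0.0232
```

play_rows(motion=[[0,0,0.2,0],[0,0,0,0],[0,0,0,0]])

```text
clock: 55.82
eef_pos: [0.6549, -0.0192, 0.1483]
orientation: [0.0, 0.998, 0.065, -0.0]
ft_force: [-2.7, -0.2, -1.9]
gripper_width: 0.0234
```

```bash
python3 - <<'E'
from h import *
s,R=pose();c=snap('wrist','w29');p=s['eef_pos'];snap('side','s29',(300,130,460,290),3.5)
print(p,s['ft_force'].round(1))
E
```

```text
[ 0.65491422 -0.01919606  0.14828195] [-2.7 -0.2 -1.9]
```

View pics/s29.png

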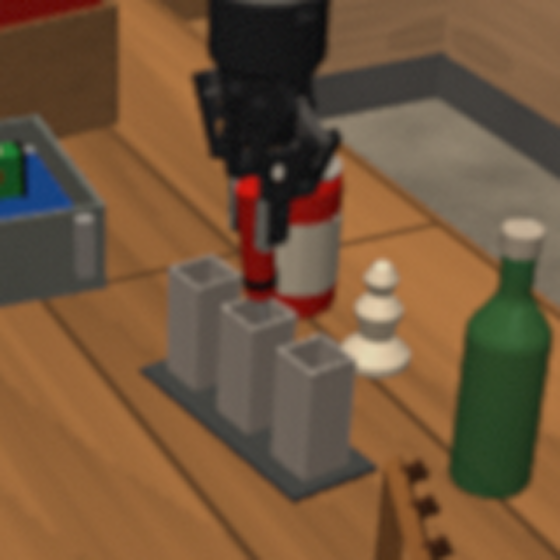

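play_rows(motion=[[0,0,0,0],[0,0,0,0],[0,0,0,0],[0,0,0,0],[0,0,0,0],[0,0,-0.5,0],[0,0,-1.5,0],[0,0,-3,0]], claw=6)

```text
clock: 56.58
eef_pos: [0.6526, -0.0187, 0.1944]
orientation: [-0.001, 0.998, 0.065, -0.004]
ft_force: [0.6, 0.6, -1.7]
gripper_width: 0.0603
```

play_rows(motion=[[0,0,-3.5,0],[0,0,-4,0],[0,0,-3,0],[-3,0,0,0],[-3,0,0,0],[-3,0,0,0],[0,0,0,0],[0,0,0,0]])

```text
clock: 57.25
eef_pos: [0.565, -0.0308, 0.304]
orientation: [0.0, 0.998, 0.065, 0.001]
ft_force: [0.9, 0.6, 0.3]
gripper_width: 0.0602
```

```bash
python3 - <<'E'
from h import *
s,R=pose();c=snap('wrist','w30');print(s['eef_pos'],s['ft_force'].round(1))
snap('side','s30',(160,100,480,340),2.4);snap('top','t30',(150,100,500,330),2.2)
E
```

```text
[ 0.56497967 -0.03080454  0.30399083] [0.9 0.6 0.3]
```

View pics/s30.png

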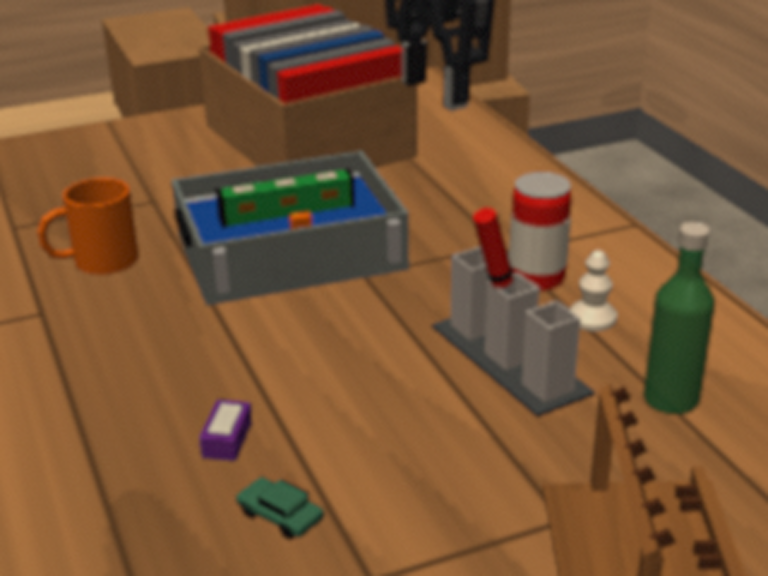

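View pics/w30.png

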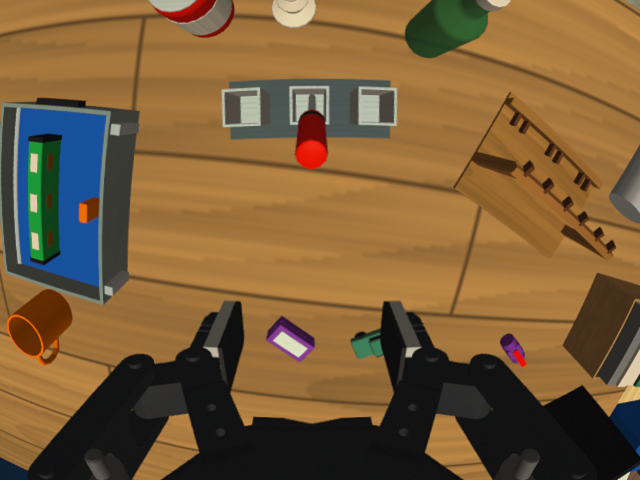

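View pics/t30.png

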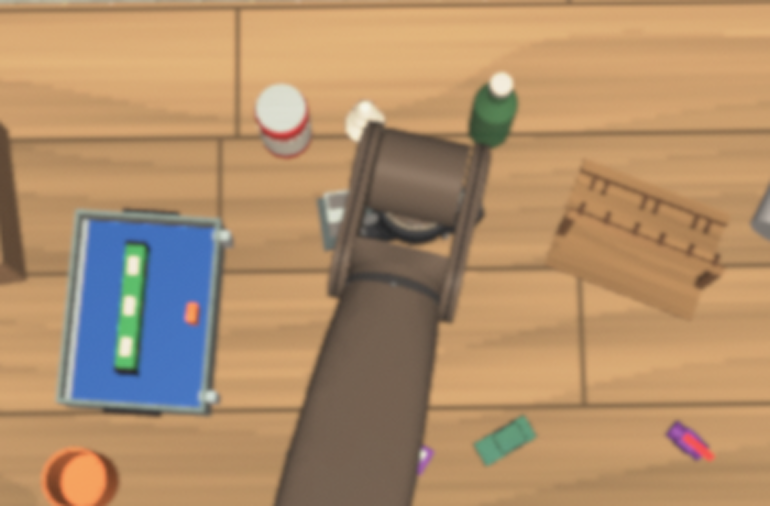

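```bash
python3 - <<'E'
from h import *
m={c:(eyes.get_image(c),models.mark_of('driver_red',c))[1][:1] for c in('wrist','side')}
print(m)
X,e=tri([ray('wrist',(311,154)),ray('side',(486/2.4+160,215/2.4+100))]);print('end',X,e)
if all(m.values()): print('tip',tri([ray(c,m[c][0]['at']) for c in m]))
J,e=tri([ray('wrist',(312.5,112)),ray('side',(499/2.4+160,282/2.4+100))]);print('junction',J,e)
d=X-np.array([.673,-.016,.0075]);print(np.linalg.norm(d),np.degrees(np.arccos(d[2]/np.linalg.norm(d))))
t=[(eyes.get_image(c),models.mark_of('tab',c))[1][:2] for c in('wrist','side')];print(t)
L=[(eyes.get_image(c),models.mark_of('level_center',c))[1][:1] for c in('wrist','side','top')];print(L)
print(tri([ray(c,l[0]['at']) for c,l in zip(('wrist','side','top'),L) if l]))
print(tri([ray(c,l[0]['at']) for c,l in zip(('wrist','side'),t) if l]))
E
```

```text
{'wrist': [{'at': [310.8, 96.9], 'confidence': 0.92}], 'side': [{'at': [408.6, 230.5], 'confidence': 0.44}]}
end [ 0.62372478 -0.02318837  0.17708732] [0.0008789071467430459, 0.000878907146743136]
tip (array([ 0.70316889, -0.03657698,  0.05745992]), [0.03816536536635309, 0.038165365366353066])
junction [ 0.65036111 -0.01750046  0.09446522] [0.005031573092350886, 0.005031573092350864]
0.17674721652743278 16.364091212202712
[[{'at': [88.6, 213.4], 'confidence': 0.68}], [{'at': [282.9, 193.2], 'confidence': 0.84}]]
[[{'at': [41.6, 201.4], 'confidence': 0.91}], [{'at': [279.9, 191.3], 'confidence': 0.68}], [{'at': [205.9, 239.4], 'confidence': 0.65}]]
(array([0.53111068, 0.32203264, 0.03986228]), [0.013367856754994665, 0.011106116144765008, 0.006149674660703748])
(array([0.51851368, 0.23329634, 0.06747682]), [0.001095562662977487, 0.0010955626629774616])
```

```bash
python3 -c "
from workcell import robot
print(robot.close_job())"
```

```text
the job is handed in; nothing more can be done
None
```

I handed in the job at about 58 s of robot time. As far as my checks show, every part of it is done; the hand-in itself reports no verdict.

**What was done**
- **Divider up:** I gripped the blue divider by its tab and swung it to about 1.53 rad.
- **Small tools:** The stone box, tape measure and valve are side by side in the lower tier. No padlock was on the table, and I left the purple look-alikes alone.
- **Divider down:** I folded it down until it hit a firm stop at about 17 N.
- **Level:** The green level stands on the divider near the middle of the box.
- **Screwdriver:** The red one, the only one present, went into the middle caddy cup, shaft down.

**Last checks**
- **Divider:** The tab measured 67 mm above the table; it should be 70 mm with the divider level.
- **Tools in the box:** The top and side views just before closing showed all three in the lower tier. They cannot be seen with the divider down.
- **Screwdriver:** The handle end measured 177 mm up and the tilt about 16° (limit about 26°), which fits a tip resting on the cup floor.
- **Other goods:** In the last images they stand as they did at the start.
- **Robot:** The arm was clear of everything, with no force above noise.

**Checks that disagreed**
- **Screwdriver tip:** The network's two-camera reading of the tip was inconsistent by 38 mm, so I relied on the handle-end fit.
- **Level height:** The network put the level's centre at 40 mm, but its rays disagreed by up to 13 mm. It was released with the gripper at the height for its base to rest on the divider, and the pictures show it upright there, which would put its centre at about 67 mm.

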